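# Clamp a relay in the bench holder with its edge thumbwheel

### The job

Stand the loose relay upright in the bench holder, between the fixed jaw and the orange sprung pad, and let go of it. Then roll the holder's edge thumbwheel with a fingertip, pressing it gently (never more than 13 N) and not pushing the jaw itself, until the orange pad is pressed about half-way back towards its jaw, so that the relay is held firmly but not crushed. Leave the relay clamped and the other things on the bench where they are.

Things in the scene. Friction and masses are not known exactly. Their poses are not given: they have to be found in the camera images.
- vise: Grey bench holder above a black foot plate (fixed; 100 x 260 x 4 mm). Origin on the bench under its middle, jaws along its y. The upper part (90 x 250 mm) is height-adjustable on four studs: it stands up to 7 mm higher or lower than all heights z given here, each time differently; it gives about 1 mm for 12 N. Fixed jaw: inner face y = +70 mm, 46 mm wide, top z = 54 mm.
- seat (a point): Where the relay is to stand: on the holder's floor (z = 20 mm, give or take 7), at x = 0, y = +48.5 mm in the holder's frame, axes as the holder's. Its 36 mm length goes along the holder's y, from pad to fixed jaw. The floor is open to both sides in x. A few mm or degrees off does not matter: the closing pad pushes the relay against the fixed jaw.
- wheel_spot (a point): Nominal crown of the ribbed black thumbwheel, x = 0, y = -90, z = 63.5 mm in the holder's frame, axes as the holder's; the true crown is up to 7 mm higher or lower: feel for it. Wheel radius 24 mm, 24 mm wide, axis along y, four orange ribs. It stands 5.5 mm out of a slot (54 by 32 mm) in the flat top of its housing, a block at y = -118 to -62, x = -45 to +45 mm.
- wheel (a joint): Thumbwheel angle, rad, 0 (jaw fully open) to 5.5; grows as the crown is dragged to the holder's +x, which closes the jaw. Dry friction 0.065 N m: it takes a drag of 2.7 N, up to 4.4 N with the pad pressed in, and stays where it is left. Press with some 7 to 10 N so that the finger does not slip; after a stroke of some 20 mm lift, go back and set down again.
- jaw (a joint): Travel of the driven jaw (light grey, 46 mm wide, top at z = 54 mm), m, 0 (open) to 0.033; closes towards the holder's +y, 6 mm for each radian of the wheel. On its +y side it carries the orange sprung pad (44 mm wide, z = 24 to 52 mm), whose face stands at y = 20 mm + jaw - pad in the holder's frame.
- pad (a joint): How far the orange pad is pressed back towards its jaw, m: 0 free (10 mm gap between pad and jaw block), 0.008 fully back against its stop (2 mm gap). Spring 0.9 N per mm after 0.9 N. About half-way (0.004) is wanted.
- relay_mid (a point): Centre of the loose relay: a black block 30 (x) by 36 (y) by 54 mm (z) with a yellow top and pale panels on its two x faces, 110 g or so, standing upright on the bench; this point is half-way up, 27 mm above its foot, axes as its sides. Take it by the two x faces (30 mm apart).
- screwdriver: Green-handled screwdriver, 190 mm long, lying on the bench; bystander. Origin on its underside.
- pry: Orange plastic trim tool, 180 mm long, lying flat; bystander. Origin on its underside.
- jar: Small jar, 56 mm across, 75 mm high; bystander. Origin under its middle.

How it is judged:
By the outcome, as a careful person would: the job done as asked, in the order asked, and still so for the second after the job is handed in, with the robot touching nothing.
It also fails if it takes over 67 s, if anything falls off the work surface, if the arm or the gripper's body presses on something with over 40 N, if the wrist force passes 120 N, or if a joint passes its speed limit or range.

### The arm

A 7-joint arm with a two-finger parallel gripper is mounted at the origin on the work surface. World frame = base frame: x ahead of the robot, y to its left, z up, the work surface at z = 0. Lengths are in m, angles in rad, forces in N, time in s.
With the tool pointing down it reaches from about 0.425 to 0.825 m from the base axis. Payload 3.6 kg.
Tool frame: the origin (TCP) lies midway between the tips of the shut fingers; the grasp point (between the pads) lies 19 mm behind it; x points along the fingers, y is the direction in which the jaws open and shut, and the axes are right-handed (so a half turn about x gives the same grasp; the last joint's range is limited). The gripper opens to 93 mm and grips with 3 to 60 N. Pads are 15 mm wide; open, the fingers measure 128 mm over their backs; the gripper's body (75 mm by 188 mm) begins 65 mm behind the grasp point.
Start: joints at [-1.2, 0.615, -0.013, 1.423, 0.008, 1.103, -0.04], TCP at [0.251, 0.599, 0.219] pointing down, gripper open.
Joint ranges: [-3.12, 3.12], [-0.3, 2.06], [-1.34, 1.32], [0.26, 2.42], [-1.36, 4.5], [0.01, 1.98], [-2.84, 2.84]. Speed limits (rad/s): [2.79, 2.79, 3.14, 3.14, 3.14, 3.14, 3.14].

### API

Orientations are given as a unit quaternion [x, y, z, w].
In Python, from plant import read_state, snapshot, camera_params, finish_job gives the robot as it stands.
- The arm moves only by the tool play_rows, never from a script. Its argument "motion" is a list of rows, each an object of numbers: "dx", "dy", "dz": the shift along the tool's x, y, z in m; "wx", "wy", "wz": the turn, a rotation vector about the tool's x, y, z in rad; "gripper": the opening, from 0 (shut) to 1 (fully open). A call has 1 to 5 rows; each row is the pose to reach, as a shift and turn from the pose measured when the call began, along the tool's axes at that moment; what a row does not reach only later rows make up. A row lasts 1/12 s, in which the tool goes at most 41.7 mm and 7.16 degrees, less where a joint would pass 70% of its speed; a pose out of reach is approached as far as the arm can. A call with a gripper value outside its range is refused whole. The fingers move at their own pace and stop on an object; the grip force is fixed at half the most. Time passes only in rows, so rows that repeat a pose let the fingers close. It gives the time, the measured TCP pose, the force and the opening at its end, in the units of the state.
- read_state(): the state, without advancing time (a new reading comes with each control period).
- snapshot(name): name is "scene" or "top" or "wrist"; returns the picture (384x512x3 uint8, blue, green, red); there is no depth.
- camera_params(name): a dict with "fx", "fy", "cx", "cy" (pixels), "k1" (the pictures are not rectified: a ray, as slopes to the right and down, at radius r is drawn at 1 + k1 r^2 times it, then the intrinsics apply), "R" (3x3) and "t" (3): a world point X has camera coordinates R X + t; the wrist camera has in their place "hand_eye" (4x4, takes a point from camera to tool coordinates, whose origin is the TCP and whose axes are the tool frame's). Camera axes: x right, y down, z forward; pixel columns grow to the right and rows downward; lengths in m; the calibration is good to about 2 mm. A picture is of the moment at which its call begins: read the wrist's pose just before it. camera_params takes no time and is no camera call.
- finish_job(): hands the job in, once; it reports no verdict.
The state is a dict: "t": time; "joints": joint angles; "qvel": joint speeds; "joint_torque": joint torques, N m; "tcp_pos": TCP position; "tcp_rot": TCP orientation; "contact_force": force on the tool from outside, world axes, zero at the start; "ft_torque": the same for the moment, N m; "width": finger opening in m.
Only numpy, scipy, OpenCV 4.12 (cv2) and the standard library are available. Lean on these libraries where they do the work, as an engineer would, in place of code of your own. Each camera call takes 0.05 s, during which the arm holds its last target.

## Working session

There is one attempt and no reset: what is moved stays moved. The work goes in short steps, Python scripts to look and compute and a tool call to move; the robot and the scene stay as the last step left them, time stands still between calls to the robot, and variables do not carry over. Pictures are saved under pics/ and viewed, and the job is handed in when it is done.

Besides the shell and the picture viewer there is one more tool, called after ">>>" by a JSON object that holds its "method" and its "body", one argument or row to a line. play_rows: Moves the arm, as the interface text tells. Its arguments: {"type":"object","properties":{"motion":{"type":"array","items":{"type":"object","properties":{"dx":{"type":"number"},"dy":{"type":"number"},"dz":{"type":"number"},"wx":{"type":"number"},"wy":{"type":"number"},"wz":{"type":"number"},"gripper":{"type":"number"}}}}},"required":["motion"]}

```bash
ls; mkdir -p pics
python3 - <<'E'
from plant import *
import cv2
s=read_state();print(s)
for n in("scene","top","wrist"):
    cv2.imwrite(f"pics/{n}0.png",snapshot(n));print(n,camera_params(n))
E
```

```text
pics
{'t': 0.0, 'joints': array([-1.20049653,  0.61591856, -0.01260227,  1.42489068,  0.00811563,
        1.10341946, -0.04045206]), 'qvel': array([ 0.00091601,  0.00125141, -0.0018958 ,  0.00086325, -0.00029617,
        0.00016854,  0.00044584]), 'joint_torque': array([-8.23305481e-05, -4.58934188e+01,  2.08642948e-01, -1.65746981e+01,
       -6.11653738e-02,  2.05152581e-02,  2.38713956e-04]), 'tcp_pos': array([0.25089932, 0.59875848, 0.2174844 ]), 'tcp_rot': array([ 0.13846767,  0.69339504, -0.14026793,  0.69307642]), 'contact_force': array([ 0.29009782, -0.27529757,  0.06641035]), 'ft_torque': array([ 0.0243954 ,  0.01198561, -0.03717582]), 'width': 0.09308363293579203}
scene {'fx': 456.3887960786802, 'fy': 456.3887960786802, 'cx': 264.769103190388, 'cy': 184.00506431857326, 'k1': 0.006402915073707401, 'R': array([[-0.43490814,  0.90035472,  0.0147066 ],
       [ 0.71787884,  0.35653176, -0.59794236],
       [-0.5436036 , -0.24949244, -0.80140417]]), 't': array([ 0.2937349 , -0.39556618,  1.42217996])}
top {'fx': 423.51346782605685, 'fy': 423.51346782605685, 'cx': 253.47629953599127, 'cy': 187.38640972413222, 'k1': -0.12864049335956718, 'R': array([[-0.00907514, -0.99988038, -0.01252444],
       [-0.99796774,  0.00984636, -0.06295586],
       [ 0.06307165,  0.01192765, -0.99793772]]), 't': array([-0.00562049,  0.62861903,  0.83256238])}
wrist {'fx': 315.9212512538198, 'fy': 315.9212512538198, 'cx': 260.8038700874561, 'cy': 194.36353787433, 'k1': -0.08620285525193488, 'hand_eye': array([[ 9.76925335e-04, -2.92532727e-01,  9.56255013e-01,
        -1.67116825e-01],
       [ 9.99999459e-01, -5.49499889e-05, -1.03842538e-03,
         1.35449315e-03],
       [ 3.56319611e-04,  9.56255510e-01,  2.92532515e-01,
        -8.24007770e-02],
       [ 0.00000000e+00,  0.00000000e+00,  0.00000000e+00,
         1.00000000e+00]])}
```

View pics/scene0.png

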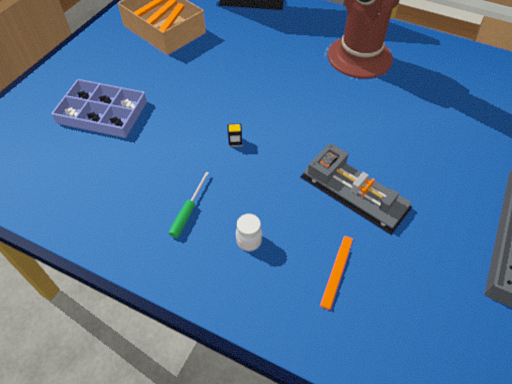

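View pics/top0.png

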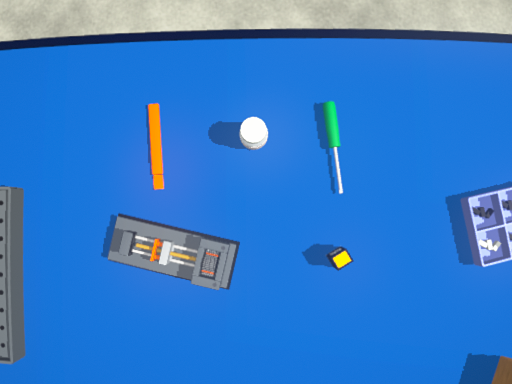

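View pics/wrist0.png

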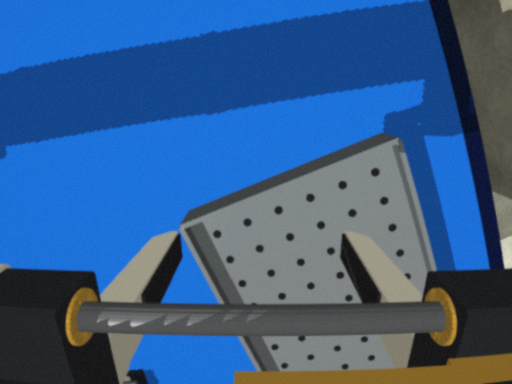

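The scene view shows the relay at about (235,135) and the holder at about (356,187). In the top view the relay is at (341,258) and the holder at (173,251). I'll enlarge both for measuring.

Run:
```python
import cv2
t=cv2.imread("pics/top0.png");s=cv2.imread("pics/scene0.png")
def c(im,x0,y0,w,h,k,n): cv2.imwrite(n,cv2.resize(im[y0:y0+h,x0:x0+w],None,fx=k,fy=k,interpolation=cv2.INTER_CUBIC))
c(t,100,205,150,95,5,"pics/t_vise.png")
c(t,315,235,50,45,12,"pics/t_rel.png")
c(s,290,135,130,100,6,"pics/s_vise.png")
c(s,215,115,45,40,12,"pics/s_rel.png")
```

```text
(no output)
```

View pics/t_vise.png

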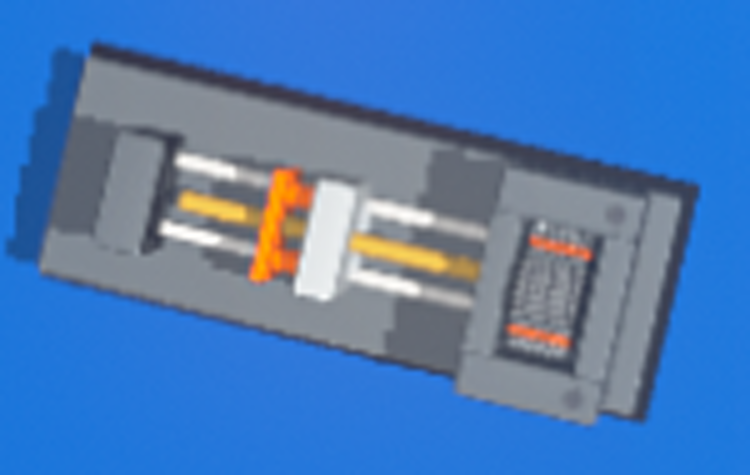

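View pics/t_rel.png

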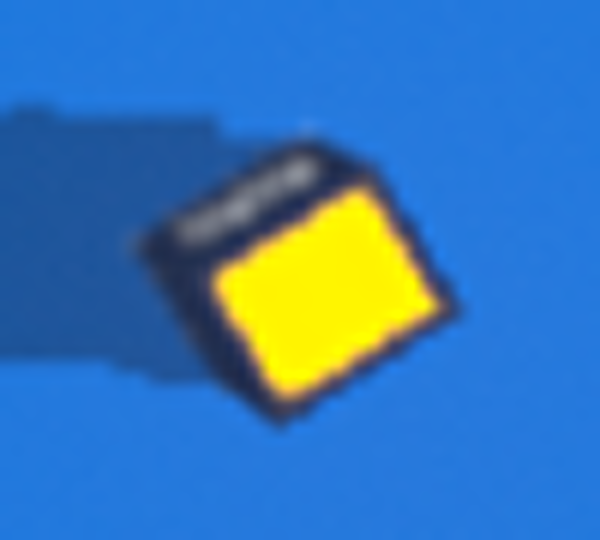

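View pics/s_vise.png

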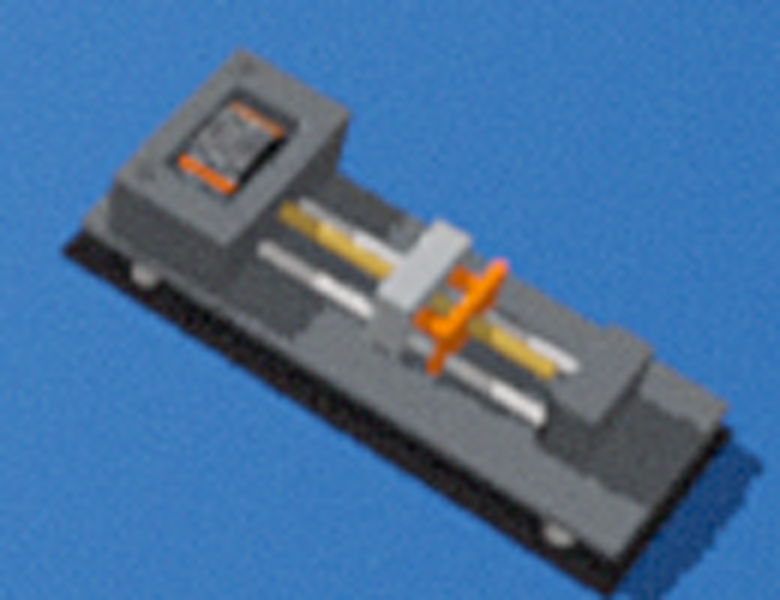

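View pics/s_rel.png

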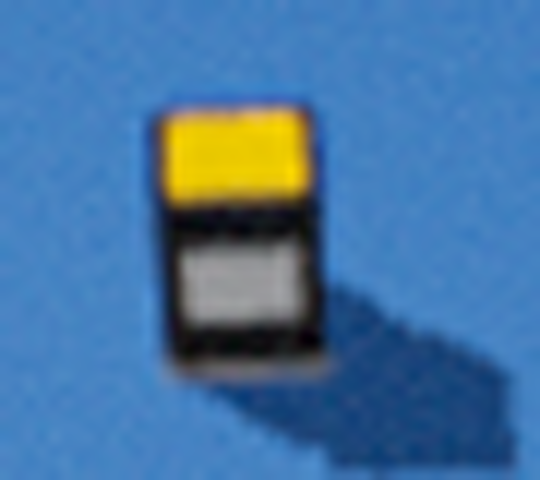

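```bash
cat > h.py <<'E'
import numpy as np, cv2
from plant import *
from scipy.optimize import least_squares
from scipy.spatial.transform import Rotation as Rot
def proj(P,c):
    P=np.atleast_2d(P)
    if 'R' in c: X=P@np.array(c['R']).T+np.array(c['t'])
    else:
        X=(P-c['t_w'])@c['R_w']   # to tool
        H=np.array(c['hand_eye']); X=(X-H[:3,3])@H[:3,:3]
    s=X[:,:2]/X[:,2:]; r2=(s**2).sum(1,keepdims=True); s=s*(1+c['k1']*r2)
    return s*[c['fx'],c['fy']]+[c['cx'],c['cy']]
def wristcam(st):
    c=dict(camera_params('wrist')); c['t_w']=np.array(st['tcp_pos']); c['R_w']=Rot.from_quat(st['tcp_rot']).as_matrix(); return c
def uncrop(p,x0,y0,k): return (np.array(p,float)+.5)/k-.5+[x0,y0]
def T(p,L): # pose x,y,yaw,zoff
    c,s=np.cos(p[2]),np.sin(p[2]); L=np.atleast_2d(L)
    return np.c_[p[0]+c*L[:,0]-s*L[:,1],p[1]+s*L[:,0]+c*L[:,1],L[:,2]+p[3]]
E
cat > fit.py <<'E'
from h import *
ct,cs=camera_params('top'),camera_params('scene')
# vise
Lt=np.array([[45,125,20],[-45,125,20],[45,-62,58],[-45,-62,58],[-45,-118,58],[45,-118,58]])/1e3
pt=uncrop([[92,52],[40,270],[503,165],[458,392],[597,420],[650,195]],100,205,5)
Ls=np.array([[-45,-118,58],[-45,-62,58],[45,-62,58],[45,-118,58],[45,125,20],[-45,125,20]])/1e3
ps=uncrop([[240,48],[350,112],[225,245],[115,180],[622,557],[725,408]],290,135,6)
f=lambda p:np.r_[(proj(T(p,Lt),ct)-pt).ravel(),(proj(T(p,Ls),cs)-ps).ravel()]
r=least_squares(f,[.5,.2,0,0],loss='soft_l1');print('vise',r.x,f(r.x).round(1))
V=r.x
def rel(h):
    q=np.array([[1,1],[1,-1],[-1,-1],[-1,1]])
    L=lambda s:np.c_[q*[.015*s,.018*s],np.full(4,.054)]
    a=uncrop([[210,272],[368,183],[445,308],[285,400]],315,235,12)
    b=uncrop([[165,202],[165,112],[308,108],[308,198]],215,115,12)
    b=b[[3,0,1,2]] if h else b
    f=lambda p:np.r_[(proj(T(p,L(p[4])),ct)-a).ravel(),(proj(T(p,L(p[4])),cs)-b).ravel()]
    r=least_squares(f,[.45,-.2,.5,0,.9]);print('rel',r.x,r.cost,f(r.x).round(1))
rel(0);rel(1)
E
python3 fit.py
```

```text
vise [ 0.50148756  0.15944688 -0.23050507  0.00182193] [-2.9  0.5 -2.3 -0.1  1.  -0.2 -0.3  0.2  0.3  1.3  0.1  0.3 -1.3 -0.1
 -0.5  0.2 -0.7  0.7 -1.8 -0.4 -0.   1.1  1.9  0.4]
rel [ 0.48702596 -0.17946653  0.06508411  0.00237632  0.60387584] 134.93668718449038 [ 3.4 -2.5  1.4  4.  -4.3  3.  -2.1 -3.8  7.8 -0.4 -0.   4.7 -9.   0.2
 -1.2 -4.9]
rel [ 0.4870002  -0.17946404  0.50625537  0.00228726  0.81831725] 1.395005969145624 [-0.4  0.  -0.4 -0.2 -0.5  0.4 -0.4  0.5 -0.6 -0.3 -0.4 -0.3 -0.5  0.2
 -0.8  0.1]
```

```bash
cat >> h.py <<'E'
V=[0.5015,0.1594,-0.2305,0.0018]
def go(pos,yaw=None):
    """print shift in tool frame; yaw = world yaw of tool y axis (mod pi)"""
    s=read_state(); R=Rot.from_quat(s['tcp_rot']); d=R.inv().apply(np.array(pos)-s['tcp_pos'])
    Rm=R.as_matrix(); cy=np.arctan2(Rm[1,1],Rm[0,1])
    out='d '+str(d.round(4))
    if yaw is not None:
        dy=(yaw-cy+np.pi/2)%np.pi-np.pi/2; ty=cy+dy
        y=np.array([np.cos(ty),np.sin(ty),0]);x=np.array([0,0,-1.]);z=np.cross(x,y)
        w=(R.inv()*Rot.from_matrix(np.c_[x,y,z])).as_rotvec(); out+=' w '+str(w.round(4))
    print('t',round(s['t'],2),'tcp',np.round(s['tcp_pos'],4),'tilt x',Rm[:,0].round(3),'yaw',round(cy,3),'F',np.round(s['contact_force'],1),'w',round(s['width'],4),'\n',out)
E
python3 -c "
from h import *
print(Rot.from_quat(read_state()['tcp_rot']).as_matrix().round(3))
go([.5,.3,.22],0.506);go([.487,-.179,.15],.506)"
```

```text
[[-0.001  0.386  0.922]
 [-0.002  0.922 -0.386]
 [-1.    -0.002  0.   ]]
t 0.15 tcp [0.251  0.599  0.2178] tilt x [-0.001 -0.002 -1.   ] yaw 1.174 F [ 0.5 -0.   0.2] w 0.093 
 d [-0.0019 -0.1795  0.3452] w [0.668  0.0007 0.0019]
t 0.15 tcp [0.251  0.599  0.2178] tilt x [-0.001 -0.002 -1.   ] yaw 1.174 F [ 0.5 -0.   0.2] w 0.093 
 d [ 0.069  -0.6262  0.5183] w [0.668  0.0007 0.0019]
```

>>> {"method": "play_rows", "body": {
  "motion": [
    {"dx": 0,"dy": -0.18,"dz": 0.345,"wx": 0.6},
    {"dx": 0,"dy": -0.18,"dz": 0.345,"wx": 0.6},
    {"dx": 0,"dy": -0.18,"dz": 0.345,"wx": 0.6},
    {"dx": 0,"dy": -0.18,"dz": 0.345,"wx": 0.6},
    {"dx": 0,"dy": -0.18,"dz": 0.345,"wx": 0.6}
  ]
}}

```text
validation failed for argument at $.mo...
```

```bash
python3 -c "
from h import *
go([.45,.25,.25],0.506)"
```

```text
t 0.15 tcp [0.251  0.599  0.2178] tilt x [-0.001 -0.002 -1.   ] yaw 1.174 F [ 0.5 -0.   0.2] w 0.093 
 d [-0.0318 -0.245   0.3184] w [0.668  0.0007 0.0019]
```

>>> {"method": "play_rows", "body": {
  "motion": [
    {"dx": 0,"dy": -0.18,"dz": 0.345,"wx": 0.6,"wy": 0,"wz": 0,"gripper": 1},
    {"dx": 0,"dy": -0.18,"dz": 0.345,"wx": 0.6,"wy": 0,"wz": 0,"gripper": 1},
    {"dx": 0,"dy": -0.18,"dz": 0.345,"wx": 0.6,"wy": 0,"wz": 0,"gripper": 1},
    {"dx": 0,"dy": -0.18,"dz": 0.345,"wx": 0.6,"wy": 0,"wz": 0,"gripper": 1},
    {"dx": 0,"dy": -0.18,"dz": 0.345,"wx": 0.6,"wy": 0,"wz": 0,"gripper": 1}
  ]
}}

```text
t: 0.57
tcp_pos: [0.3849, 0.4373, 0.2182]
tcp_rot: [0.339, 0.62, -0.341, 0.62]
contact_force: [0.1, 0.7, 0.4]
width: 0.0927
```

```bash
python3 -c "
from h import *
go([.42,.2,.25],0.506)"
```

```text
t 0.57 tcp [0.3849 0.4373 0.2182] tilt x [-0.001 -0.002 -1.   ] yaw 0.569 F [0.1 0.7 0.4] w 0.0927 
 d [-0.0313 -0.0982  0.2189] w [0.0626 0.0013 0.0019]
```

>>> {"method": "play_rows", "body": {
  "motion": [
    {"dx": -0.03,"dy": -0.08,"dz": 0.19,"wx": 0.05,"wy": 0,"wz": 0,"gripper": 1},
    {"dx": -0.03,"dy": -0.08,"dz": 0.19,"wx": 0.05,"wy": 0,"wz": 0,"gripper": 1},
    {"dx": -0.03,"dy": -0.08,"dz": 0.19,"wx": 0.05,"wy": 0,"wz": 0,"gripper": 1},
    {"dx": -0.03,"dy": -0.08,"dz": 0.19,"wx": 0.05,"wy": 0,"wz": 0,"gripper": 1},
    {"dx": -0.03,"dy": -0.08,"dz": 0.19,"wx": 0.05,"wy": 0,"wz": 0,"gripper": 1}
  ]
}}

```text
t: 0.98
tcp_pos: [0.4193, 0.2339, 0.2485]
tcp_rot: [0.354, 0.611, -0.356, 0.612]
contact_force: [1.0, 1.0, 0.5]
width: 0.0928
```

```bash
cat > snapw.py <<'E'
import sys,pickle
from h import *
n=sys.argv[1]; s=read_state(); im=snapshot('wrist'); cv2.imwrite(f'pics/{n}.png',im); pickle.dump(s,open(f'{n}.pkl','wb'))
E
python3 snapw.py w1;python3 -c "
from h import *
go([.487,-.179,.15],0.506)"
```

```text
t 1.03 tcp [0.4222 0.2233 0.2499] tilt x [ 0.001 -0.009 -1.   ] yaw 0.505 F [ 0.3 -5.4  0.8] w 0.0929 
 d [ 0.1035 -0.1375  0.3826] w [-0.0012  0.0083  0.003 ]
```

View pics/w1.png

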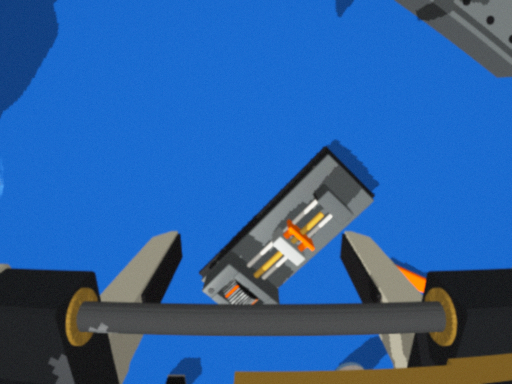

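The wrist view shows the holder at about (285,225), with the orange pad at (298,236). I'm going on to the relay.

>>> {"method": "play_rows", "body": {
  "motion": [
    {"dx": 0.03,"dy": -0.1375,"dz": 0.383,"wx": 0,"wy": 0.008,"wz": 0.003,"gripper": 1},
    {"dx": 0.03,"dy": -0.1375,"dz": 0.383,"wx": 0,"wy": 0.008,"wz": 0.003,"gripper": 1},
    {"dx": 0.03,"dy": -0.1375,"dz": 0.383,"wx": 0,"wy": 0.008,"wz": 0.003,"gripper": 1},
    {"dx": 0.03,"dy": -0.1375,"dz": 0.383,"wx": 0,"wy": 0.008,"wz": 0.003,"gripper": 1},
    {"dx": 0.03,"dy": -0.1375,"dz": 0.383,"wx": 0,"wy": 0.008,"wz": 0.003,"gripper": 1}
  ]
}}

```text
t: 1.45
tcp_pos: [0.4528, 0.0291, 0.236]
tcp_rot: [0.359, 0.609, -0.359, 0.609]
contact_force: [1.2, -0.4, -0.0]
width: 0.0927
```

```bash
python3 -c "
from h import *
go([.487,-.179,.18],0.506)"
```

```text
t 1.45 tcp [0.4528 0.0291 0.236 ] tilt x [ 0. -0. -1.] yaw 0.505 F [ 1.2 -0.4 -0. ] w 0.0927 
 d [ 0.056  -0.0708  0.1987] w [-0.0007  0.0002 -0.0003]
```

>>> {"method": "play_rows", "body": {
  "motion": [
    {"dx": 0.056,"dy": -0.071,"dz": 0.13,"wx": 0,"wy": 0,"wz": 0,"gripper": 1},
    {"dx": 0.056,"dy": -0.071,"dz": 0.13,"wx": 0,"wy": 0,"wz": 0,"gripper": 1},
    {"dx": 0.056,"dy": -0.071,"dz": 0.13,"wx": 0,"wy": 0,"wz": 0,"gripper": 1},
    {"dx": 0.056,"dy": -0.071,"dz": 0.13,"wx": 0,"wy": 0,"wz": 0,"gripper": 1},
    {"dx": 0.056,"dy": -0.071,"dz": 0.13,"wx": 0,"wy": 0,"wz": 0,"gripper": 1}
  ]
}}

```text
t: 1.87
tcp_pos: [0.4514, -0.1269, 0.1783]
tcp_rot: [0.361, 0.607, -0.365, 0.607]
contact_force: [-1.1, -0.4, 0.2]
width: 0.093
```

```bash
python3 snapw.py w2;python3 -c "
from h import *
go([.487,-.179,.12],0.506)
import pickle
s=pickle.load(open('w2.pkl','rb'));c=wristcam(s);p=[.487,-.1795,.506,0.]
q=np.array([[1,1],[1,-1],[-1,-1],[-1,1]])
im=cv2.imread('pics/w2.png');k=3
cr=cv2.resize(im[130:330,170:340],None,fx=k,fy=k,interpolation=cv2.INTER_CUBIC)
cv2.imwrite('pics/w2c.png',cr.copy())
print([proj(T(p,np.c_[q*[.015,.018],np.full(4,z)]),c).round(1).tolist() for z in(0,.054)])
"
```

```text
t 1.92 tcp [ 0.4523 -0.1229  0.1789] tilt x [-0.002 -0.002 -1.   ] yaw 0.497 F [-0.1  0.6  0.3] w 0.093 
 d [0.0589 0.004  0.0659] w [-0.0093  0.0001  0.0029]
[[[279.5, 212.2], [279.4, 240.3], [254.4, 240.6], [253.8, 212.5]], [[282.2, 231.0], [282.0, 262.9], [253.1, 263.1], [252.3, 231.4]]]
```

View pics/w2.png

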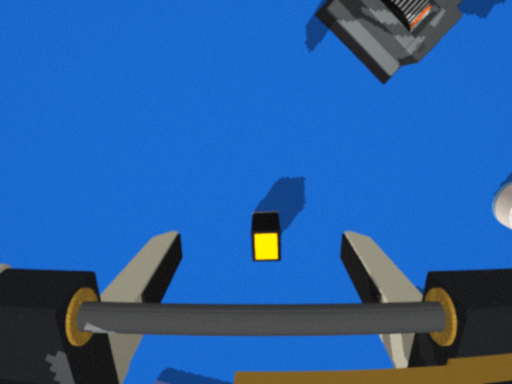

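View pics/w2c.png

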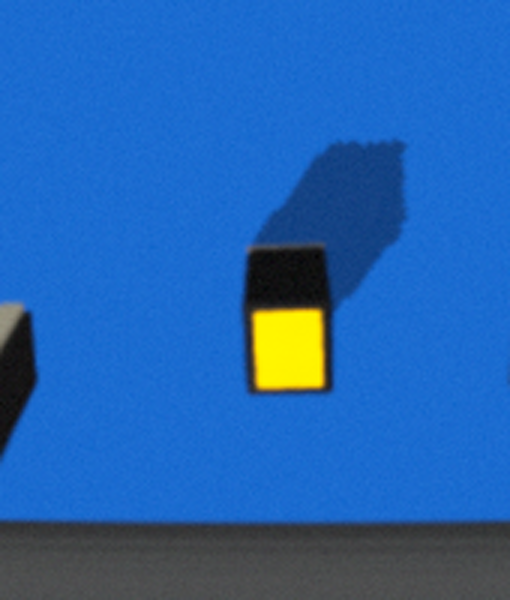

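The relay's top is at about (266,246), within 2 px of the prediction. I'll line up and descend.

>>> {"method": "play_rows", "body": {
  "motion": [
    {"dx": 0.03,"dy": 0.003,"dz": 0.04,"wx": -0.007,"wy": 0,"wz": 0.003,"gripper": 1},
    {"dx": 0.06,"dy": 0.003,"dz": 0.066,"wx": -0.007,"wy": 0,"wz": 0.003,"gripper": 1},
    {"dx": 0.09,"dy": 0.003,"dz": 0.066,"wx": -0.007,"wy": 0,"wz": 0.003,"gripper": 1},
    {"dx": 0.09,"dy": 0.003,"dz": 0.066,"wx": -0.007,"wy": 0,"wz": 0.003,"gripper": 1}
  ]
}}

```text
t: 2.25
tcp_pos: [0.4835, -0.1785, 0.0834]
tcp_rot: [0.359, 0.612, -0.361, 0.605]
contact_force: [-1.1, 0.2, -0.1]
width: 0.0931
```

```bash
python3 snapw.py w3;python3 -c "
from h import *
go([.487,-.179,.016],0.51)"
```

```text
t 2.3 tcp [ 0.4842 -0.1775  0.0861] tilt x [-0.008  0.003 -1.   ] yaw 0.504 F [1.  0.9 1. ] w 0.0929 
 d [0.0701 0.0021 0.0031] w [-0.0056 -0.0067  0.0049]
```

View pics/w3.png

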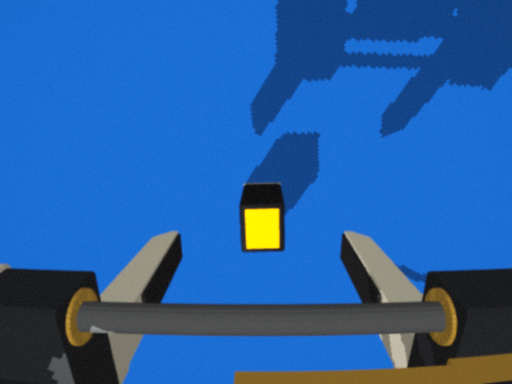

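```bash
python3 -c "
from h import *
import pickle
s=pickle.load(open('w3.pkl','rb'));c=wristcam(s)
def f(p): return proj(T([p[0],p[1],.506,0],[[0,0,.054]]),c)[0]-[262.5,228]
r=least_squares(f,[.487,-.179]);print(r.x)"
```

```text
[ 0.48499442 -0.1782858 ]
```

>>> {"method": "play_rows", "body": {
  "motion": [
    {"dx": 0.03,"dy": 0.001,"dz": 0.003,"wx": -0.003,"wy": -0.006,"wz": 0.005,"gripper": 1},
    {"dx": 0.055,"dy": 0.001,"dz": 0.003,"wx": -0.003,"wy": -0.006,"wz": 0.005,"gripper": 1},
    {"dx": 0.068,"dy": 0.001,"dz": 0.003,"wx": -0.003,"wy": -0.006,"wz": 0.005,"gripper": 1},
    {"dx": 0.068,"dy": 0.001,"dz": 0.003,"wx": -0.003,"wy": -0.006,"wz": 0.005,"gripper": 1}
  ]
}}

```text
t: 2.63
tcp_pos: [0.4856, -0.1765, 0.0178]
tcp_rot: [0.358, 0.611, -0.357, 0.609]
contact_force: [0.3, -0.1, 0.9]
width: 0.0929
```

>>> {"method": "play_rows", "body": {
  "motion": [
    {"dx": 0,"dy": 0,"dz": 0,"wx": 0,"wy": 0,"wz": 0,"gripper": 0},
    {"dx": 0,"dy": 0,"dz": 0,"wx": 0,"wy": 0,"wz": 0,"gripper": 0},
    {"dx": 0,"dy": 0,"dz": 0,"wx": 0,"wy": 0,"wz": 0,"gripper": 0},
    {"dx": 0,"dy": 0,"dz": 0,"wx": 0,"wy": 0,"wz": 0,"gripper": 0},
    {"dx": 0,"dy": 0,"dz": 0,"wx": 0,"wy": 0,"wz": 0,"gripper": 0}
  ]
}}

```text
t: 3.05
tcp_pos: [0.4863, -0.1766, 0.0189]
tcp_rot: [0.358, 0.611, -0.357, 0.609]
contact_force: [0.2, -1.2, 0.6]
width: 0.064
```

>>> {"method": "play_rows", "body": {
  "motion": [
    {"dx": 0,"dy": 0,"dz": 0,"wx": 0,"wy": 0,"wz": 0,"gripper": 0},
    {"dx": 0,"dy": 0,"dz": 0,"wx": 0,"wy": 0,"wz": 0,"gripper": 0},
    {"dx": 0,"dy": 0,"dz": 0,"wx": 0,"wy": 0,"wz": 0,"gripper": 0}
  ]
}}

```text
t: 3.3
tcp_pos: [0.4864, -0.1767, 0.0191]
tcp_rot: [0.358, 0.611, -0.357, 0.609]
contact_force: [0.4, -0.7, -0.1]
width: 0.0441
```

>>> {"method": "play_rows", "body": {
  "motion": [
    {"dx": 0,"dy": 0,"dz": 0,"wx": 0,"wy": 0,"wz": 0,"gripper": 0},
    {"dx": 0,"dy": 0,"dz": 0,"wx": 0,"wy": 0,"wz": 0,"gripper": 0},
    {"dx": 0,"dy": 0,"dz": 0,"wx": 0,"wy": 0,"wz": 0,"gripper": 0},
    {"dx": 0,"dy": 0,"dz": 0,"wx": 0,"wy": 0,"wz": 0,"gripper": 0},
    {"dx": 0,"dy": 0,"dz": 0,"wx": 0,"wy": 0,"wz": 0,"gripper": 0}
  ]
}}

```text
t: 3.72
tcp_pos: [0.4858, -0.1768, 0.019]
tcp_rot: [0.358, 0.611, -0.357, 0.609]
contact_force: [-1.3, -0.4, 1.0]
width: 0.0298
```

```bash
python3 -c "
from h import *
go([.487,-.177,.15],-.23)"
```

```text
t 3.72 tcp [ 0.4858 -0.1768  0.019 ] tilt x [-0.001  0.003 -1.   ] yaw 0.51 F [-1.3 -0.4  1. ] w 0.0298 
 d [-0.131   0.001   0.0003] w [ 0.7402 -0.003   0.0009]
```

>>> {"method": "play_rows", "body": {
  "motion": [
    {"dx": -0.03,"dy": 0,"dz": 0,"wx": 0,"wy": 0,"wz": 0,"gripper": 0},
    {"dx": -0.06,"dy": 0,"dz": 0,"wx": 0.12,"wy": 0,"wz": 0,"gripper": 0},
    {"dx": -0.09,"dy": 0,"dz": 0,"wx": 0.24,"wy": 0,"wz": 0,"gripper": 0},
    {"dx": -0.12,"dy": 0,"dz": 0,"wx": 0.36,"wy": -0.003,"wz": 0,"gripper": 0},
    {"dx": -0.15,"dy": 0,"dz": 0,"wx": 0.48,"wy": -0.003,"wz": 0,"gripper": 0}
  ]
}}

```text
t: 4.13
tcp_pos: [0.4858, -0.1766, 0.1701]
tcp_rot: [0.494, 0.506, -0.494, 0.506]
contact_force: [0.4, 0.3, -1.6]
width: 0.0301
```

```bash
python3 -c "
from h import *
S=T(V,[[0,.0485,0]])[0];W=T(V,[[0,-.09,.0635]])[0];print(S,W)
go([S[0],S[1],.17],-.23)"
```

```text
[0.51258052 0.20661729 0.0018    ] [0.48093821 0.07178029 0.0653    ]
t 4.13 tcp [ 0.4858 -0.1766  0.1701] tilt x [-0.001  0.001 -1.   ] yaw 0.025 F [ 0.4  0.3 -1.6] w 0.0301 
 d [ 3.000e-04  3.620e-02 -3.825e-01] w [ 0.2547 -0.0006  0.0008]
```

>>> {"method": "play_rows", "body": {
  "motion": [
    {"dx": 0,"dy": 0.036,"dz": -0.3,"wx": 0.254,"wy": 0,"wz": 0,"gripper": 0},
    {"dx": 0,"dy": 0.036,"dz": -0.3,"wx": 0.254,"wy": 0,"wz": 0,"gripper": 0},
    {"dx": 0,"dy": 0.036,"dz": -0.3,"wx": 0.254,"wy": 0,"wz": 0,"gripper": 0},
    {"dx": 0,"dy": 0.036,"dz": -0.3,"wx": 0.254,"wy": 0,"wz": 0,"gripper": 0},
    {"dx": 0,"dy": 0.036,"dz": -0.3,"wx": 0.254,"wy": 0,"wz": 0,"gripper": 0}
  ]
}}

```text
t: 4.55
tcp_pos: [0.5053, 0.0327, 0.1697]
tcp_rot: [0.554, 0.44, -0.554, 0.439]
contact_force: [1.2, -0.2, -1.1]
width: 0.0296
```

>>> {"method": "play_rows", "body": {
  "motion": [
    {"dx": 0,"dy": 0.0,"dz": -0.06,"wx": 0,"wy": 0,"wz": 0,"gripper": 0},
    {"dx": 0,"dy": 0,"dz": -0.06,"wx": 0,"wy": 0,"wz": 0,"gripper": 0},
    {"dx": 0,"dy": 0,"dz": -0.06,"wx": 0,"wy": 0,"wz": 0,"gripper": 0},
    {"dx": 0,"dy": 0,"dz": -0.06,"wx": 0,"wy": 0,"wz": 0,"gripper": 0}
  ]
}}

```text
t: 4.88
tcp_pos: [0.5186, 0.0931, 0.1691]
tcp_rot: [-0.553, -0.441, 0.553, -0.44]
contact_force: [-0.1, -0.6, -1.4]
width: 0.0299
```

```bash
python3 snapw.py w4; python3 -c "
from h import *
S=T(V,[[0,.0485,0]])[0]
go([S[0],S[1],.15],-.23)"
```

```text
t 4.93 tcp [0.5185 0.0909 0.1694] tilt x [-0.001  0.    -1.   ] yaw -0.228 F [ 0.7 -0.2 -0.8] w 0.0299 
 d [ 0.0194 -0.032  -0.1114] w [0.0018 0.0003 0.0014]
```

View pics/w4.png

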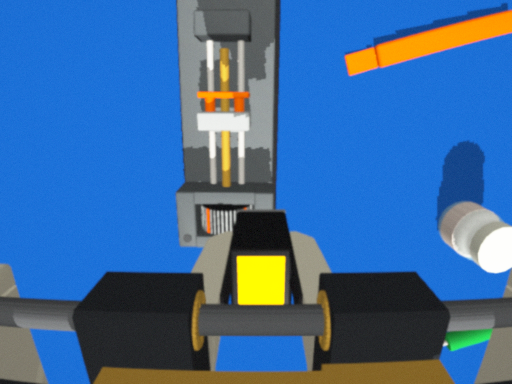

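```bash
python3 -c "
import cv2
im=cv2.imread('pics/w4.png')
cv2.imwrite('pics/w4c.png',cv2.resize(im[0:130,165:290],None,fx=4.5,fy=4.5,interpolation=cv2.INTER_CUBIC))
cv2.imwrite('pics/w4d.png',cv2.resize(im[160:260,165:290],None,fx=5,fy=5,interpolation=cv2.INTER_CUBIC))"
```

```text
(no output)
```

View pics/w4c.png

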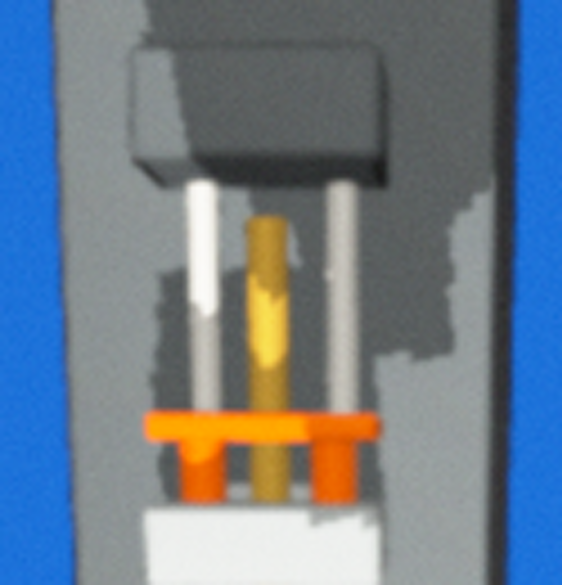

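View pics/w4d.png

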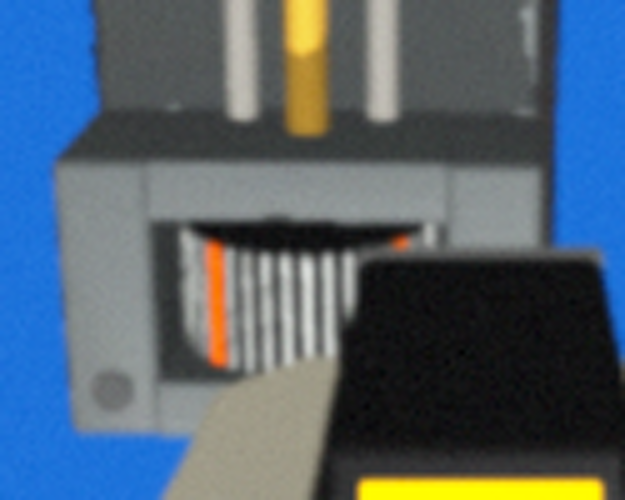

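```bash
cat > fit2.py <<'E'
from h import *
import pickle
c=wristcam(pickle.load(open('w4.pkl','rb')))
L=np.array([[-23,70,54],[23,70,54],[-22,20,52],[22,20,52],[-45,-62,58],[45,-62,58],[-45,-118,58]])/1e3
p=np.r_[uncrop([[132,150],[380,152],[145,411],[382,413]],165,0,4.5),uncrop([[57,163],[545,163],[75,432]],165,160,5)]
f=lambda q:(proj(T(q,L),c)-p).ravel()
r=least_squares(f,V);print(r.x,f(r.x).round(1))
for z in(-.007,0,.007):
  r=least_squares(lambda q:f(np.r_[q,z]),V[:3]);print(z,r.x,r.cost)
# joint with top/scene
ct,cs=camera_params('top'),camera_params('scene')
Lt=np.array([[45,-62,58],[-45,-62,58],[-45,-118,58],[45,-118,58],[23,70,54],[-23,70,54]])/1e3
pt=uncrop([[503,165],[458,392],[597,420],[650,195],[166,138],[148,252]],100,205,5)
Ls=np.array([[-45,-118,58],[-45,-62,58],[45,-62,58],[45,-118,58]])/1e3
ps=uncrop([[240,48],[350,112],[225,245],[115,180]],290,135,6)
g=lambda q:np.r_[f(q),(proj(T(q,Lt),ct)-pt).ravel(),(proj(T(q,Ls),cs)-ps).ravel()]
r=least_squares(g,V,loss='soft_l1');print('joint',r.x,g(r.x).round(1))
print('seat',T(r.x,[[0,.0485,.02]]),'wheel',T(r.x,[[0,-.09,.0635]]))
E
python3 fit2.py
```

```text
[ 0.50143669  0.16474847 -0.23011882  0.00692138] [-0.9 -1.3  0.9 -2.2  0.3  4.1 -0.5  3.6 -1.1 -2.5  1.3 -1.9 -0.2  0.1]
-0.007 [ 0.499517    0.16457805 -0.22930379] 81.56534239139015
0 [ 0.50048505  0.16466977 -0.22970565] 39.77191012814177
0.007 [ 0.50144747  0.16474929 -0.23012361] 25.167216801035448
joint [ 0.50115111  0.16321489 -0.22871058  0.00432942] [-0.2  1.4  1.   0.5  1.   6.  -0.3  5.4 -0.1 -1.5  1.3 -1.1  0.9  0.4
 -1.1 -0.  -2.5  0.6 -1.7  1.7 -2.   0.5 -1.7  1.  -3.3  1.3  0.2 -0.4
  1.1 -0.   1.   0.6 -0.3 -0.5]
seat [[0.51214712 0.21045193 0.02432942]] wheel [[0.48074614 0.07555853 0.06782942]]
```

```bash
sed -i 's/^f=lambda.*/k=[0,1,4,5,6];L=L[k];p=p[k]\n&/' fit2.py; python3 fit2.py
cat >> fit2.py <<'E'
q=r.x
w=uncrop([[145,411],[382,413],[143,508],[380,508]],165,0,4.5)
for (px,z) in zip(w,[.052,.052,.054,.054]): print(least_squares(lambda u:proj(T(q,[[u[0],u[1],z]]),c)[0]-px,[0,0.02]).x)
E
python3 fit2.py|tail -4
```

```text
[ 0.50086134  0.16333548 -0.2311392   0.00565598] [-0.7  0.9  0.8  0.2 -0.9 -1.3  0.9 -0.6 -0.1  0.9]
-0.007 [ 0.49894522  0.16284802 -0.23035119] 46.983932895223816
0 [ 0.50000803  0.16312433 -0.23077967] 12.396689645720858
0.007 [ 0.50106336  0.16338399 -0.23122646] 3.7800288191491136
joint [ 0.50070591  0.16218871 -0.22965583  0.00291089] [ 0.1  3.1  0.9  2.3  0.2 -0.9  1.  -0.4  1.   0.7 -0.5  0.2 -1.8  0.7
 -1.1  1.8 -1.4  0.7 -1.   1.2 -2.6  1.4 -0.1 -0.3  0.7  0.1  0.6  0.6
 -0.6 -0.5]
seat [[0.51174656 0.20941533 0.02291089]] wheel [[0.48021809 0.07455168 0.06641089]]
[-0.02278209  0.02610232]
[0.02239647 0.02564555]
[-0.02356926  0.00804754]
[0.02202022 0.00802606]
```

```bash
python3 -c "
import cv2
im=cv2.imread('pics/w4.png')
cv2.imwrite('pics/w4e.png',cv2.resize(im[200:315,215:310],None,fx=5,fy=5,interpolation=cv2.INTER_CUBIC))"
```

```text
(no output)
```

View pics/w4e.png

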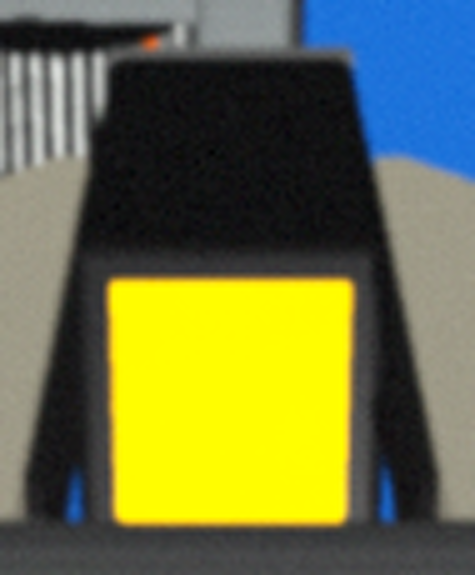

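```bash
python3 -c "
from h import *
c=dict(camera_params('wrist'));c['t_w']=np.zeros(3);c['R_w']=np.eye(3)
P=np.array([[.019,-.015,-.018],[.019,.015,-.018],[-.035,-.015,-.018],[-.035,.015,-.018]])
m=uncrop([[108,55],[352,52],[83,252],[373,252]],215,200,5)
print(proj(P,c).round(1),m.round(1))
f=lambda u:(proj(P+u,c)-m).ravel()
r=least_squares(f,np.zeros(3));print(r.x,f(r.x).round(1))
q=[.50086,.1630,-.2311,.005]
S=T(q,[[0,.048,.02]])[0]
ex=T(q,[[0,1,0]])[0][:2]-np.array(q[:2])
print(S)
go([*(S[:2]+ex*r.x[2]),.10],-.231)
"
```

```text
[[237.4 206.8]
 [285.5 206.8]
 [229.1 245.5]
 [294.  245.5]] [[236.2 210.6]
 [285.  210. ]
 [231.2 250. ]
 [289.2 250. ]]
[ 0.00721762 -0.00060732  0.00560544] [ 1.3  0.6 -1.5  1.2 -1.6 -0.7  1.7 -0.7]
[0.51185432 0.20972392 0.025     ]
t 4.93 tcp [0.5185 0.0909 0.1694] tilt x [-0.001  0.    -1.   ] yaw -0.228 F [ 0.7 -0.2 -0.8] w 0.0299 
 d [ 0.0694 -0.0333 -0.1199] w [0.0028 0.0003 0.0014]
```

>>> {"method": "play_rows", "body": {
  "motion": [
    {"dx": 0.02,"dy": -0.01,"dz": -0.04,"wx": 0.0,"wy": 0,"wz": 0.001,"gripper": 0},
    {"dx": 0.04,"dy": -0.02,"dz": -0.08,"wx": 0.002,"wy": 0,"wz": 0.001,"gripper": 0},
    {"dx": 0.06,"dy": -0.033,"dz": -0.118,"wx": 0.002,"wy": 0,"wz": 0.001,"gripper": 0},
    {"dx": 0.06,"dy": -0.033,"dz": -0.118,"wx": 0.002,"wy": 0,"wz": 0.001,"gripper": 0},
    {"dx": 0.06,"dy": -0.033,"dz": -0.118,"wx": 0.002,"wy": 0,"wz": 0.001,"gripper": 0}
  ]
}}

```text
t: 5.35
tcp_pos: [0.5108, 0.216, 0.1071]
tcp_rot: [-0.552, -0.442, 0.554, -0.439]
contact_force: [-0.6, 0.4, -1.7]
width: 0.0297
```

>>> {"method": "play_rows", "body": {
  "motion": [
    {"dx": 0,"dy": 0,"dz": 0,"wx": 0,"wy": 0,"wz": 0,"gripper": 0}
  ]
}}

```text
t: 5.43
tcp_pos: [0.5116, 0.2132, 0.1074]
tcp_rot: [-0.552, -0.44, 0.555, -0.44]
contact_force: [-0.3, -0.6, -0.7]
width: 0.0297
```

```bash
python3 snapw.py w5; python3 -c "
from h import *
im=cv2.imread('pics/w5.png')
cv2.imwrite('pics/w5c.png',cv2.resize(im[150:310,190:330],None,fx=4,fy=4,interpolation=cv2.INTER_CUBIC))
S=T([.50086,.1630,-.2311,.005],[[0,.048,.02]])[0]
go([*S[:2],.1],-.231)"
```

```text
t 5.48 tcp [0.5112 0.2133 0.1073] tilt x [-0.005 -0.002 -1.   ] yaw -0.229 F [ 0.1 -0.5 -2.2] w 0.0299 
 d [0.0073 0.0014 0.0033] w [0.0024 0.0028 0.0045]
```

View pics/w5.png

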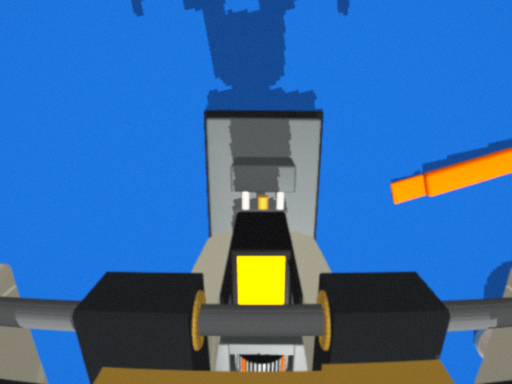

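View pics/w5c.png

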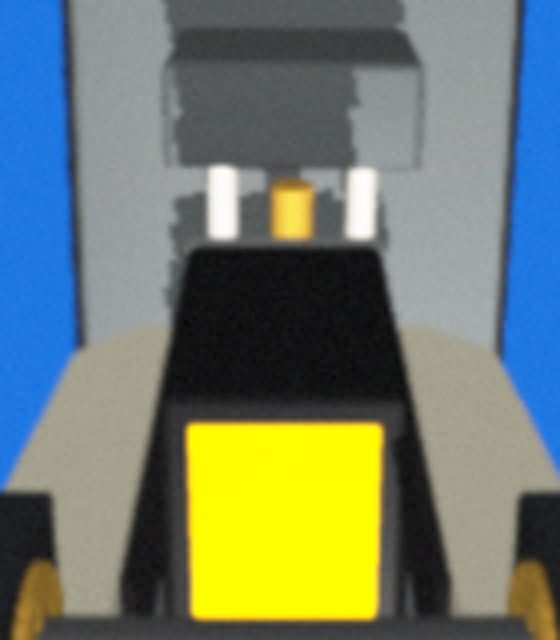

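```bash
python3 -c "
from h import *
c=dict(camera_params('wrist'));c['t_w']=np.zeros(3);c['R_w']=np.eye(3)
def s(pts,x): 
  return [least_squares(lambda u:proj([[x,u[0],u[1]]],c)[0]-p,[0,0]).x.round(4) for p in uncrop(pts,190,150,4)]
print('foot',s([[190,246],[382,246]],.019))
for z in(.052,.057,.062): print(z,'jawtop',s([[165,167],[418,167]],.1073-z))
for z in(.018,.023,.028): print(z,'jawfar bottom? plate width',s([[78,300],[500,300]],.1073-z))
"
```

```text
foot [array([-0.0152, -0.0151]), array([ 0.0149, -0.0151])]
0.052 jawtop [array([-0.0224, -0.0173]), array([ 0.0241, -0.0172])]
0.057 jawtop [array([-0.0219, -0.0187]), array([ 0.0235, -0.0187])]
0.062 jawtop [array([-0.0214, -0.0202]), array([ 0.023 , -0.0202])]
0.018 jawfar bottom? plate width [array([-0.0458,  0.0233]), array([0.0468, 0.0233])]
0.023 jawfar bottom? plate width [array([-0.0449,  0.0212]), array([0.0459, 0.0212])]
0.028 jawfar bottom? plate width [array([-0.0441,  0.0191]), array([0.0449, 0.0191])]
```

>>> {"method": "play_rows", "body": {
  "motion": [
    {"dx": 0.005,"dy": 0.001,"dz": 0.001,"wx": 0.002,"wy": 0.003,"wz": 0.004,"gripper": 0},
    {"dx": 0.02,"dy": 0.001,"dz": 0.001,"wx": 0.002,"wy": 0.003,"wz": 0.004,"gripper": 0},
    {"dx": 0.035,"dy": 0.001,"dz": 0.001,"wx": 0.002,"wy": 0.003,"wz": 0.004,"gripper": 0},
    {"dx": 0.05,"dy": 0.001,"dz": 0.001,"wx": 0.002,"wy": 0.003,"wz": 0.004,"gripper": 0},
    {"dx": 0.05,"dy": 0.001,"dz": 0.001,"wx": 0.002,"wy": 0.003,"wz": 0.004,"gripper": 0}
  ]
}}

```text
t: 5.9
tcp_pos: [0.5106, 0.2088, 0.0556]
tcp_rot: [-0.553, -0.438, 0.557, -0.438]
contact_force: [-0.4, 0.0, -1.1]
width: 0.03
```

```bash
python3 snapw.py w6; python3 -c "
from h import *
im=cv2.imread('pics/w6.png')
cv2.imwrite('pics/w6c.png',cv2.resize(im[150:384,160:360],None,fx=3,fy=3,interpolation=cv2.INTER_CUBIC)[:600])
S=T([.50086,.1630,-.2311,.005],[[0,.048,.02]])[0]
go([*S[:2],.05],-.231)"
```

```text
t 5.95 tcp [0.5115 0.2092 0.0568] tilt x [-0.002 -0.002 -1.   ] yaw -0.234 F [-0.1 -0.7 -1.1] w 0.0295 
 d [ 0.0068  0.0003 -0.0006] w [-0.0035  0.002   0.0018]
```

View pics/w6c.png

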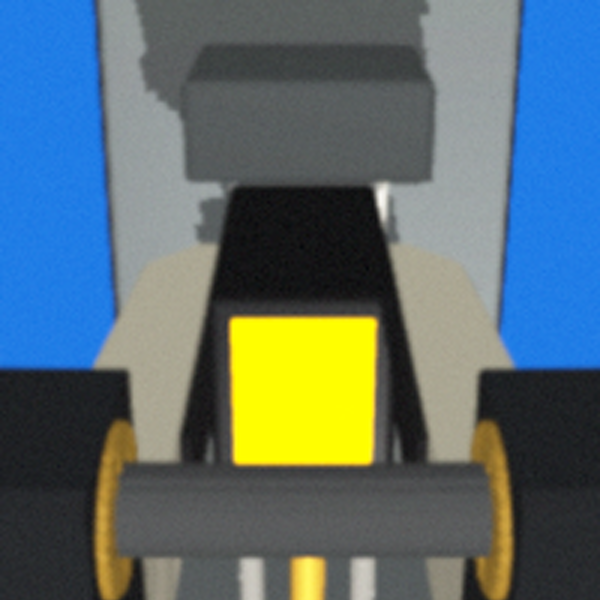

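```bash
python3 -c "
from h import *
c=dict(camera_params('wrist'));c['t_w']=np.zeros(3);c['R_w']=np.eye(3)
def s(pts,x): 
  return [least_squares(lambda u:proj([[x,u[0],u[1]]],c)[0]-p,[0,0]).x.round(4) for p in uncrop(pts,160,150,3)]
print('foot',s([[235,187],[377,187]],.019))
for z in(.052,.057,.062): print(z,'jawtop',s([[185,181],[432,181]],.0568-z))
"
```

```text
foot [array([-0.0147, -0.0145]), array([ 0.015 , -0.0145])]
0.052 jawtop [array([-0.0232, -0.021 ]), array([ 0.0244, -0.021 ])]
0.057 jawtop [array([-0.0226, -0.0228]), array([ 0.0237, -0.0228])]
0.062 jawtop [array([-0.0219, -0.0246]), array([ 0.023 , -0.0246])]
```

>>> {"method": "play_rows", "body": {
  "motion": [
    {"dx": 0,"dy": 0,"dz": -0.004,"wx": -0.003,"wy": 0.002,"wz": 0.002,"gripper": 0},
    {"dx": 0.004,"dy": 0,"dz": -0.004,"wx": -0.003,"wy": 0.002,"wz": 0.002,"gripper": 0},
    {"dx": 0.006,"dy": 0,"dz": -0.004,"wx": -0.003,"wy": 0.002,"wz": 0.002,"gripper": 0},
    {"dx": 0.006,"dy": 0,"dz": -0.004,"wx": -0.003,"wy": 0.002,"wz": 0.002,"gripper": 0}
  ]
}}

```text
t: 6.28
tcp_pos: [0.5125, 0.2131, 0.051]
tcp_rot: [0.555, 0.439, -0.554, 0.439]
contact_force: [-0.0, 0.1, -2.1]
width: 0.03
```

>>> {"method": "play_rows", "body": {
  "motion": [
    {"dx": 0.002,"dy": 0,"dz": 0,"wx": 0,"wy": 0,"wz": 0,"gripper": 0},
    {"dx": 0.003,"dy": 0,"dz": 0,"wx": 0,"wy": 0,"wz": 0,"gripper": 0},
    {"dx": 0.003,"dy": 0,"dz": 0,"wx": 0,"wy": 0,"wz": 0,"gripper": 0}
  ]
}}

```text
t: 6.53
tcp_pos: [0.5124, 0.2131, 0.0479]
tcp_rot: [0.554, 0.439, -0.554, 0.439]
contact_force: [0.7, 0.2, -1.8]
width: 0.0298
```

Foot is at about z = 0.029. I'll keep feeling downward.

>>> {"method": "play_rows", "body": {
  "motion": [
    {"dx": 0.001,"dy": 0,"dz": 0,"wx": 0,"wy": 0,"wz": 0,"gripper": 0},
    {"dx": 0.002,"dy": 0,"dz": 0,"wx": 0,"wy": 0,"wz": 0,"gripper": 0},
    {"dx": 0.002,"dy": 0,"dz": 0,"wx": 0,"wy": 0,"wz": 0,"gripper": 0}
  ]
}}

```text
t: 6.78
tcp_pos: [0.5122, 0.2131, 0.0457]
tcp_rot: [-0.554, -0.439, 0.554, -0.439]
contact_force: [-0.0, -0.2, -1.1]
width: 0.0298
```

>>> {"method": "play_rows", "body": {
  "motion": [
    {"dx": 0.001,"dy": 0,"dz": 0,"wx": 0,"wy": 0,"wz": 0,"gripper": 0},
    {"dx": 0.0015,"dy": 0,"dz": 0,"wx": 0,"wy": 0,"wz": 0,"gripper": 0},
    {"dx": 0.0015,"dy": 0,"dz": 0,"wx": 0,"wy": 0,"wz": 0,"gripper": 0}
  ]
}}

```text
t: 7.03
tcp_pos: [0.5121, 0.2131, 0.0441]
tcp_rot: [-0.554, -0.439, 0.554, -0.439]
contact_force: [0.1, -0.3, -1.3]
width: 0.0297
```

>>> {"method": "play_rows", "body": {
  "motion": [
    {"dx": 0.001,"dy": 0,"dz": 0,"wx": 0,"wy": 0,"wz": 0,"gripper": 0},
    {"dx": 0.0015,"dy": 0,"dz": 0,"wx": 0,"wy": 0,"wz": 0,"gripper": 0},
    {"dx": 0.0015,"dy": 0,"dz": 0,"wx": 0,"wy": 0,"wz": 0,"gripper": 0}
  ]
}}

```text
t: 7.28
tcp_pos: [0.5123, 0.2132, 0.0428]
tcp_rot: [0.554, 0.439, -0.554, 0.439]
contact_force: [-0.8, -0.1, 0.9]
width: 0.0297
```

>>> {"method": "play_rows", "body": {
  "motion": [
    {"dx": 0.0008,"dy": 0,"dz": 0,"wx": 0,"wy": 0,"wz": 0,"gripper": 0},
    {"dx": 0.0008,"dy": 0,"dz": 0,"wx": 0,"wy": 0,"wz": 0,"gripper": 0},
    {"dx": 0.0008,"dy": 0,"dz": 0,"wx": 0,"wy": 0,"wz": 0,"gripper": 0}
  ]
}}

```text
t: 7.53
tcp_pos: [0.5124, 0.2133, 0.0423]
tcp_rot: [0.555, 0.439, -0.554, 0.439]
contact_force: [-2.0, 0.8, 3.0]
width: 0.0298
```

>>> {"method": "play_rows", "body": {
  "motion": [
    {"dx": 0,"dy": 0,"dz": 0,"wx": 0,"wy": 0,"wz": 0,"gripper": 0.6},
    {"dx": 0,"dy": 0,"dz": 0,"wx": 0,"wy": 0,"wz": 0,"gripper": 0.6},
    {"dx": 0,"dy": 0,"dz": 0,"wx": 0,"wy": 0,"wz": 0,"gripper": 0.6},
    {"dx": 0,"dy": 0,"dz": 0,"wx": 0,"wy": 0,"wz": 0,"gripper": 0.6},
    {"dx": 0,"dy": 0,"dz": 0,"wx": 0,"wy": 0,"wz": 0,"gripper": 0.6}
  ]
}}

```text
t: 7.95
tcp_pos: [0.5124, 0.2133, 0.0422]
tcp_rot: [0.555, 0.439, -0.554, 0.439]
contact_force: [0.2, -0.5, 0.1]
width: 0.0544
```

```bash
python3 snapw.py w7; python3 -c "
from h import *
im=cv2.imread('pics/w7.png')
cv2.imwrite('pics/w7c.png',cv2.resize(im[150:384,160:360],None,fx=3,fy=3,interpolation=cv2.INTER_CUBIC)[:600])
go([.5124,.2133,.05],-.231)"
```

```text
t 8.0 tcp [0.5124 0.2133 0.0422] tilt x [ 0.  0. -1.] yaw -0.231 F [-0.6  0.6 -0.4] w 0.0551 
 d [-0.0078 -0.     -0.    ] w [-0.0002 -0.0004 -0.0002]
```

View pics/w7c.png

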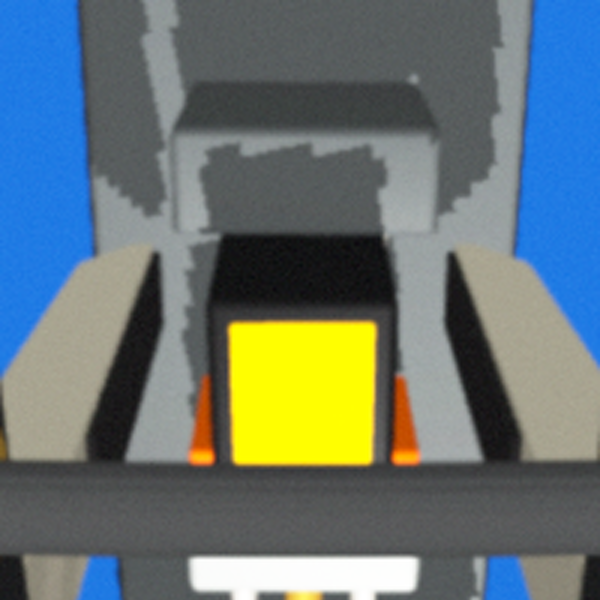

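The relay is released and standing between the jaw (fixed jaw edge at crop row 235) and the orange pad at crop row 420. I'm retreating upward.

>>> {"method": "play_rows", "body": {
  "motion": [
    {"dx": -0.02,"dy": 0,"dz": 0,"wx": 0,"wy": 0,"wz": 0,"gripper": 0.6},
    {"dx": -0.05,"dy": 0,"dz": 0,"wx": 0,"wy": 0,"wz": 0,"gripper": 0.6},
    {"dx": -0.085,"dy": 0,"dz": 0,"wx": 0,"wy": 0,"wz": 0,"gripper": 0.6},
    {"dx": -0.12,"dy": 0,"dz": 0,"wx": 0,"wy": 0,"wz": 0,"gripper": 0.6},
    {"dx": -0.12,"dy": 0,"dz": 0,"wx": 0,"wy": 0,"wz": 0,"gripper": 0.6}
  ]
}}

```text
t: 8.42
tcp_pos: [0.5169, 0.2138, 0.1687]
tcp_rot: [0.559, 0.437, -0.55, 0.44]
contact_force: [0.6, 0.0, 0.1]
width: 0.056
```

```bash
python3 -c "
from h import *
go(T([.50086,.1630,-.2311,.0],[[0,-.02,.16]])[0],-.231)"
```

```text
t 8.42 tcp [0.5169 0.2138 0.1687] tilt x [ 0.013  0.005 -1.   ] yaw -0.232 F [0.6 0.  0.1] w 0.056 
 d [ 0.0081 -0.004   0.0732] w [-0.0008 -0.0079 -0.0113]
```

>>> {"method": "play_rows", "body": {
  "motion": [
    {"dx": 0.008,"dy": -0.004,"dz": 0.04,"wx": -0.001,"wy": -0.008,"wz": -0.011,"gripper": 0},
    {"dx": 0.008,"dy": -0.004,"dz": 0.072,"wx": -0.001,"wy": -0.008,"wz": -0.011,"gripper": 0},
    {"dx": 0.008,"dy": -0.004,"dz": 0.072,"wx": -0.001,"wy": -0.008,"wz": -0.011,"gripper": 0},
    {"dx": 0.008,"dy": -0.004,"dz": 0.072,"wx": -0.001,"wy": -0.008,"wz": -0.011,"gripper": 0},
    {"dx": 0.008,"dy": -0.004,"dz": 0.072,"wx": -0.001,"wy": -0.008,"wz": -0.011,"gripper": 0}
  ]
}}

```text
t: 8.83
tcp_pos: [0.4966, 0.1453, 0.1599]
tcp_rot: [0.554, 0.439, -0.554, 0.439]
contact_force: [0.7, -0.1, 0.2]
width: 0.0272
```

```bash
python3 snapw.py w8; python3 -c "
from h import *
im=cv2.imread('pics/w8.png')
cv2.imwrite('pics/w8c.png',cv2.resize(im[50:300,165:355],None,fx=3,fy=3,interpolation=cv2.INTER_CUBIC)[:600])
go(T([.50086,.1630,-.2311,.0],[[0,-.09,.16]])[0],-.231)"
```

```text
t 8.88 tcp [0.4967 0.146  0.1598] tilt x [ 0.     0.001 -1.   ] yaw -0.229 F [-0.2  0.5  0.6] w 0.0227 
 d [-0.0002  0.      0.0725] w [ 0.0018 -0.0006  0.0001]
```

View pics/w8.png

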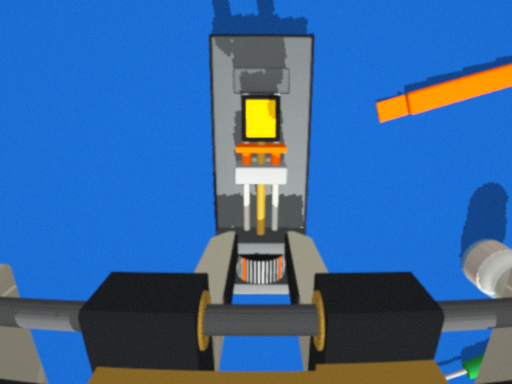

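View pics/w8c.png

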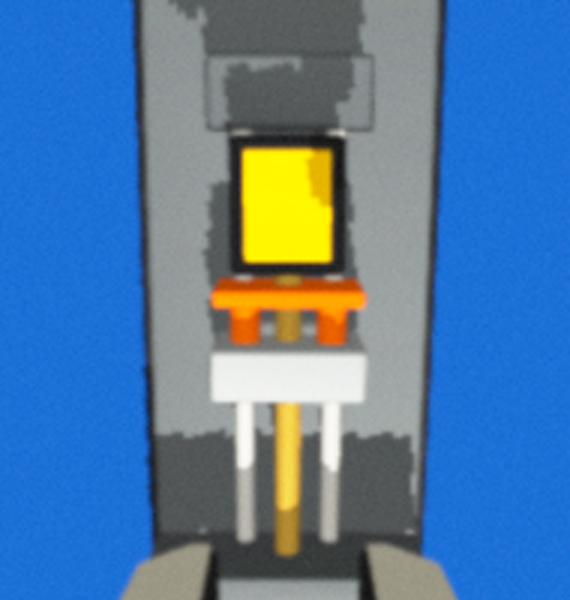

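>>> {"method": "play_rows", "body": {
  "motion": [
    {"dx": 0,"dy": -0.01,"dz": 0.04,"wx": 0.002,"wy": 0,"wz": 0,"gripper": 0},
    {"dx": 0.03,"dy": -0.01,"dz": 0.0725,"wx": 0.002,"wy": 0,"wz": 0,"gripper": 0},
    {"dx": 0.06,"dy": -0.01,"dz": 0.0725,"wx": 0.002,"wy": 0,"wz": 0,"gripper": 0},
    {"dx": 0.08,"dy": -0.01,"dz": 0.0725,"wx": 0.002,"wy": 0,"wz": 0,"gripper": 0},
    {"dx": 0.08,"dy": -0.01,"dz": 0.0725,"wx": 0.002,"wy": 0,"wz": 0,"gripper": 0}
  ]
}}

```text
t: 9.3
tcp_pos: [0.468, 0.0783, 0.0765]
tcp_rot: [-0.552, -0.441, 0.556, -0.438]
contact_force: [0.6, -0.5, -0.4]
width: 0.0007
```

```bash
python3 snapw.py w9; python3 -c "
from h import *
go(T([.50086,.1630,-.2311,.0],[[-.010,-.09,.07]])[0],-.231)"
```

```text
t 9.35 tcp [0.4694 0.0786 0.0782] tilt x [-0.004  0.    -1.   ] yaw -0.23 F [ 0.4  0.1 -0.2] w 0.0006 
 d [0.0082 0.0013 0.0007] w [0.0013 0.0006 0.0041]
```

View pics/w9.png

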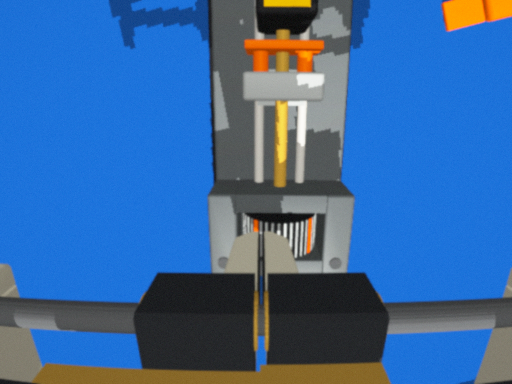

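>>> {"method": "play_rows", "body": {
  "motion": [
    {"dx": 0.003,"dy": 0.001,"dz": 0,"wx": 0.001,"wy": 0,"wz": 0.004,"gripper": 0},
    {"dx": 0.006,"dy": 0.001,"dz": 0,"wx": 0.001,"wy": 0,"wz": 0.004,"gripper": 0},
    {"dx": 0.006,"dy": 0.001,"dz": 0,"wx": 0.001,"wy": 0,"wz": 0.004,"gripper": 0}
  ]
}}

```text
t: 9.6
tcp_pos: [0.4711, 0.0792, 0.0726]
tcp_rot: [0.554, 0.439, -0.554, 0.44]
contact_force: [-0.3, 0.3, 0.6]
width: 0.0007
```

>>> {"method": "play_rows", "body": {
  "motion": [
    {"dx": 0.001,"dy": 0,"dz": 0,"wx": 0,"wy": 0,"wz": 0,"gripper": 0},
    {"dx": 0.002,"dy": 0,"dz": 0,"wx": 0,"wy": 0,"wz": 0,"gripper": 0},
    {"dx": 0.002,"dy": 0,"dz": 0,"wx": 0,"wy": 0,"wz": 0,"gripper": 0}
  ]
}}

```text
t: 9.85
tcp_pos: [0.4713, 0.0796, 0.0709]
tcp_rot: [0.554, 0.439, -0.553, 0.44]
contact_force: [-0.0, -0.6, 0.8]
width: 0.0003
```

>>> {"method": "play_rows", "body": {
  "motion": [
    {"dx": 0.001,"dy": 0,"dz": 0,"wx": 0,"wy": 0,"wz": 0,"gripper": 0},
    {"dx": 0.001,"dy": 0,"dz": 0,"wx": 0,"wy": 0,"wz": 0,"gripper": 0}
  ]
}}

```text
t: 10.02
tcp_pos: [0.4714, 0.0796, 0.0701]
tcp_rot: [0.554, 0.439, -0.553, 0.44]
contact_force: [-0.4, 0.7, -0.2]
width: 0.0003
```

>>> {"method": "play_rows", "body": {
  "motion": [
    {"dx": 0.001,"dy": 0,"dz": 0,"wx": 0,"wy": 0,"wz": 0,"gripper": 0},
    {"dx": 0.0015,"dy": 0,"dz": 0,"wx": 0,"wy": 0,"wz": 0,"gripper": 0}
  ]
}}

```text
t: 10.18
tcp_pos: [0.4714, 0.0796, 0.0685]
tcp_rot: [0.554, 0.439, -0.553, 0.44]
contact_force: [-1.0, 1.0, 0.7]
width: 0.0003
```

>>> {"method": "play_rows", "body": {
  "motion": [
    {"dx": 0.001,"dy": 0,"dz": 0,"wx": 0,"wy": 0,"wz": 0,"gripper": 0},
    {"dx": 0.001,"dy": 0,"dz": 0,"wx": 0,"wy": 0,"wz": 0,"gripper": 0}
  ]
}}

```text
t: 10.35
tcp_pos: [0.4713, 0.0796, 0.0673]
tcp_rot: [0.554, 0.439, -0.553, 0.44]
contact_force: [-0.5, -0.4, 0.7]
width: 0.0007
```

>>> {"method": "play_rows", "body": {
  "motion": [
    {"dx": 0.001,"dy": 0,"dz": 0,"wx": 0,"wy": 0,"wz": 0,"gripper": 0},
    {"dx": 0.001,"dy": 0,"dz": 0,"wx": 0,"wy": 0,"wz": 0,"gripper": 0}
  ]
}}

```text
t: 10.52
tcp_pos: [0.4713, 0.0795, 0.0662]
tcp_rot: [0.554, 0.439, -0.553, 0.44]
contact_force: [0.2, 0.6, -0.3]
width: 0.0005
```

>>> {"method": "play_rows", "body": {
  "motion": [
    {"dx": 0.001,"dy": 0,"dz": 0,"wx": 0,"wy": 0,"wz": 0,"gripper": 0},
    {"dx": 0.001,"dy": 0,"dz": 0,"wx": 0,"wy": 0,"wz": 0,"gripper": 0}
  ]
}}

```text
t: 10.68
tcp_pos: [0.4714, 0.0791, 0.0653]
tcp_rot: [0.554, 0.439, -0.553, 0.44]
contact_force: [-1.5, 0.4, 2.5]
width: 0.0001
```

>>> {"method": "play_rows", "body": {
  "motion": [
    {"dx": 0.0005,"dy": 0,"dz": 0,"wx": 0,"wy": 0,"wz": 0,"gripper": 0},
    {"dx": 0.0005,"dy": 0,"dz": 0,"wx": 0,"wy": 0,"wz": 0,"gripper": 0}
  ]
}}

```text
t: 10.85
tcp_pos: [0.4715, 0.079, 0.0649]
tcp_rot: [0.555, 0.439, -0.553, 0.44]
contact_force: [-0.5, -0.3, 4.4]
width: 0.0004
```

```bash
python3 -c "
from h import *
go(T([.50086,.1630,-.2311,.0],[[.0,-.09,.065]])[0],-.231)"
```

```text
t 10.85 tcp [0.4715 0.079  0.0649] tilt x [ 0.002 -0.    -1.   ] yaw -0.229 F [-0.5 -0.3  4.4] w 0.0004 
 d [-0.      0.0093  0.0015] w [ 0.0016 -0.0005 -0.0022]
```

>>> {"method": "play_rows", "body": {
  "motion": [
    {"dx": 0.0008,"dy": 0,"dz": 0,"wx": 0,"wy": 0,"wz": 0,"gripper": 0},
    {"dx": 0.0004,"dy": 0.001,"dz": 0,"wx": 0,"wy": 0,"wz": 0,"gripper": 0},
    {"dx": 0.0001,"dy": 0.002,"dz": 0,"wx": 0,"wy": 0,"wz": 0,"gripper": 0}
  ]
}}

```text
t: 11.1
tcp_pos: [0.4725, 0.0787, 0.0648]
tcp_rot: [0.554, 0.44, -0.554, 0.439]
contact_force: [-2.8, -1.1, 4.3]
width: 0.0002
```

>>> {"method": "play_rows", "body": {
  "motion": [
    {"dx": 0.001,"dy": 0.001,"dz": 0.0005,"wx": 0,"wy": 0,"wz": 0,"gripper": 0},
    {"dx": 0.001,"dy": 0.002,"dz": 0.0005,"wx": 0,"wy": 0,"wz": 0,"gripper": 0},
    {"dx": 0.001,"dy": 0.003,"dz": 0.0005,"wx": 0,"wy": 0,"wz": 0,"gripper": 0}
  ]
}}

```text
t: 11.35
tcp_pos: [0.4732, 0.0778, 0.0636]
tcp_rot: [-0.553, -0.441, 0.555, -0.438]
contact_force: [-4.9, 0.5, 6.5]
width: 0.0008
```

```bash
python3 snapw.py w10; python3 -c "
from h import *
im=cv2.imread('pics/w10.png');im9=cv2.imread('pics/w9.png')
cv2.imwrite('pics/w10c.png',np.hstack([cv2.resize(i[150:300,190:370],None,fx=2.2,fy=2.2,interpolation=cv2.INTER_CUBIC) for i in(im9,im)]))
go(T([.50086,.1630,-.2311,.0],[[.0,-.09,.065]])[0],-.231)"
```

```text
t 11.4 tcp [0.4734 0.0778 0.0637] tilt x [-0.004  0.001 -1.   ] yaw -0.229 F [-2.8  0.8  7.4] w 0.0003 
 d [-0.0013  0.0072  0.0008] w [ 0.002  -0.0004  0.0045]
```

View pics/w10c.png

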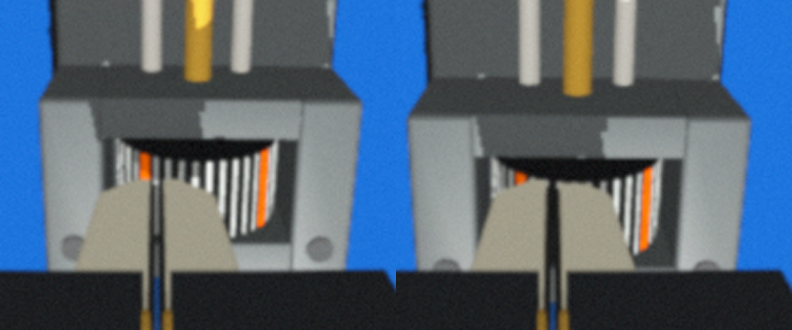

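View pics/w10.png

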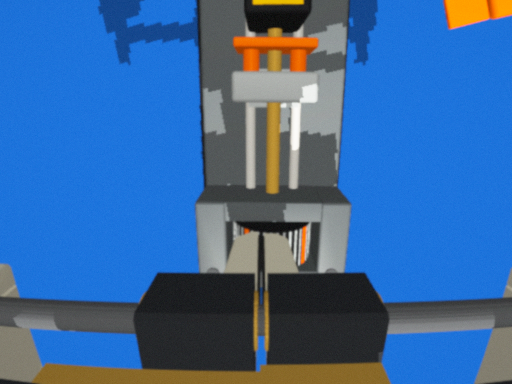

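>>> {"method": "play_rows", "body": {
  "motion": [
    {"dx": 0.0004,"dy": 0.002,"dz": 0,"wx": 0,"wy": 0,"wz": 0,"gripper": 0},
    {"dx": 0.0002,"dy": 0.004,"dz": 0,"wx": 0,"wy": 0,"wz": 0,"gripper": 0},
    {"dx": 0.0,"dy": 0.006,"dz": 0,"wx": 0,"wy": 0,"wz": 0,"gripper": 0}
  ]
}}

```text
t: 11.65
tcp_pos: [0.4776, 0.0766, 0.0637]
tcp_rot: [-0.552, -0.442, 0.555, -0.437]
contact_force: [-3.1, -0.8, 7.9]
width: 0.0003
```

```bash
python3 -c "
from h import *
go(T([.50086,.1630,-.2311,.0],[[.0,-.09,.065]])[0],-.231)"
```

```text
t 11.65 tcp [0.4776 0.0766 0.0637] tilt x [-0.008  0.002 -1.   ] yaw -0.229 F [-3.1 -0.8  7.9] w 0.0003 
 d [-0.0013  0.0029  0.0006] w [ 0.0023 -0.0004  0.0083]
```

>>> {"method": "play_rows", "body": {
  "motion": [
    {"dx": 0.0003,"dy": 0.002,"dz": 0,"wx": 0,"wy": 0,"wz": 0.002,"gripper": 0},
    {"dx": 0.0003,"dy": 0.004,"dz": 0,"wx": 0,"wy": 0,"wz": 0.004,"gripper": 0},
    {"dx": 0.0003,"dy": 0.006,"dz": 0,"wx": 0,"wy": 0,"wz": 0.006,"gripper": 0},
    {"dx": 0.0003,"dy": 0.008,"dz": 0,"wx": 0,"wy": 0,"wz": 0.008,"gripper": 0}
  ]
}}

```text
t: 11.98
tcp_pos: [0.4845, 0.075, 0.0637]
tcp_rot: [-0.553, -0.441, 0.554, -0.439]
contact_force: [-2.9, -0.6, 8.8]
width: 0.0003
```

```bash
python3 snapw.py w11; python3 -c "
from h import *
im=cv2.imread('pics/w11.png')
cv2.imwrite('pics/w11c.png',cv2.resize(im[0:300,190:370],None,fx=2,fy=2,interpolation=cv2.INTER_CUBIC))
go(T([.50086,.1630,-.2311,.0],[[.0,-.09,.065]])[0],-.231)"
```

```text
t 12.03 tcp [0.4851 0.0749 0.0637] tilt x [-0.001  0.001 -1.   ] yaw -0.229 F [-1.6 -0.4  8.1] w 0.0003 
 d [-0.0013 -0.0049  0.0007] w [ 0.0024 -0.0009  0.0013]
```

View pics/w11c.png

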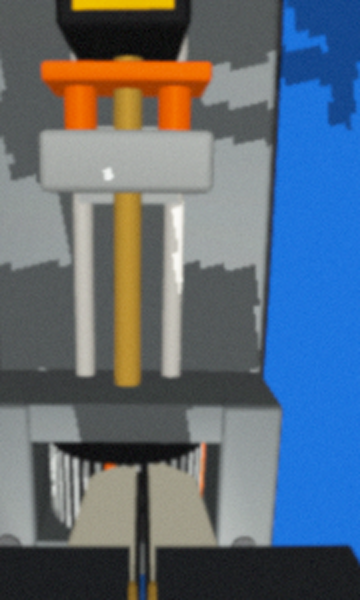

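>>> {"method": "play_rows", "body": {
  "motion": [
    {"dx": 0.0003,"dy": 0.002,"dz": 0,"wx": 0.002,"wy": 0,"wz": 0.002,"gripper": 0},
    {"dx": 0.0003,"dy": 0.004,"dz": 0,"wx": 0.002,"wy": 0,"wz": 0.004,"gripper": 0},
    {"dx": 0.0003,"dy": 0.006,"dz": 0,"wx": 0.002,"wy": 0,"wz": 0.006,"gripper": 0},
    {"dx": 0.0003,"dy": 0.007,"dz": 0,"wx": 0.002,"wy": 0,"wz": 0.006,"gripper": 0}
  ]
}}

```text
t: 12.37
tcp_pos: [0.4921, 0.0738, 0.0636]
tcp_rot: [0.556, 0.438, -0.553, 0.44]
contact_force: [-2.4, -1.3, 5.1]
width: 0.0005
```

>>> {"method": "play_rows", "body": {
  "motion": [
    {"dx": -0.006,"dy": 0,"dz": 0,"wx": 0,"wy": 0,"wz": 0,"gripper": 0},
    {"dx": -0.01,"dy": 0,"dz": 0,"wx": 0,"wy": 0,"wz": 0,"gripper": 0},
    {"dx": -0.01,"dy": -0.01,"dz": 0,"wx": 0,"wy": 0,"wz": 0,"gripper": 0},
    {"dx": -0.01,"dy": -0.022,"dz": 0,"wx": 0,"wy": 0,"wz": 0,"gripper": 0},
    {"dx": -0.01,"dy": -0.022,"dz": 0,"wx": 0,"wy": 0,"wz": 0,"gripper": 0}
  ]
}}

```text
t: 12.78
tcp_pos: [0.4672, 0.0797, 0.0732]
tcp_rot: [0.554, 0.44, -0.553, 0.439]
contact_force: [0.9, -0.8, -0.6]
width: 0.0004
```

```bash
python3 snapw.py w12; python3 -c "
from h import *
im=cv2.imread('pics/w12.png')
cv2.imwrite('pics/w12c.png',cv2.resize(im[0:300,190:370],None,fx=2,fy=2,interpolation=cv2.INTER_CUBIC))
go(T([.50086,.1630,-.2311,.0],[[-.010,-.09,.066]])[0],-.231)"
```

```text
t 12.83 tcp [0.4689 0.0794 0.0734] tilt x [ 0.003  0.001 -1.   ] yaw -0.229 F [ 0.8 -0.3  0.7] w 0.0003 
 d [0.0074 0.0019 0.0013] w [ 0.0016 -0.0017 -0.0027]
```

View pics/w12c.png

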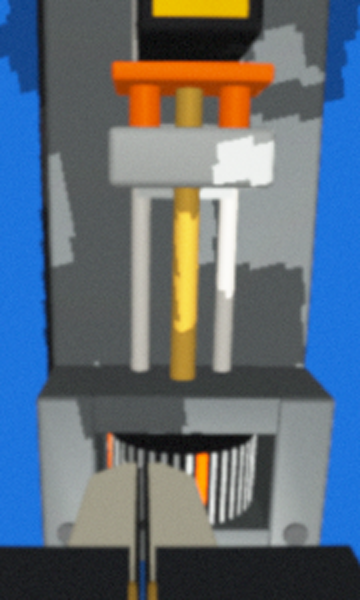

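```bash
cat >> h.py <<'E'
def vy(name,pads,h=.003,q=[.50086,.1630,-.2311,0]):
    import pickle
    c=wristcam(pickle.load(open(name+'.pkl','rb')))
    for px,z in pads: print(name,px,z,least_squares(lambda u:proj(T(q,[[u[0],u[1],z+h]]),c)[0]-px,[0,0.02]).x.round(4))
E
python3 -c "
from h import *
im=cv2.imread('pics/w9.png')
a=cv2.resize(im[0:120,230:340],None,fx=4,fy=4,interpolation=cv2.INTER_CUBIC)
im=cv2.imread('pics/w12.png')
b=cv2.resize(im[0:120,230:340],None,fx=4,fy=4,interpolation=cv2.INTER_CUBIC)
cv2.imwrite('pics/cmp.png',np.vstack([a,b])[:,:])"
```

```text
(no output)
```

View pics/cmp.png

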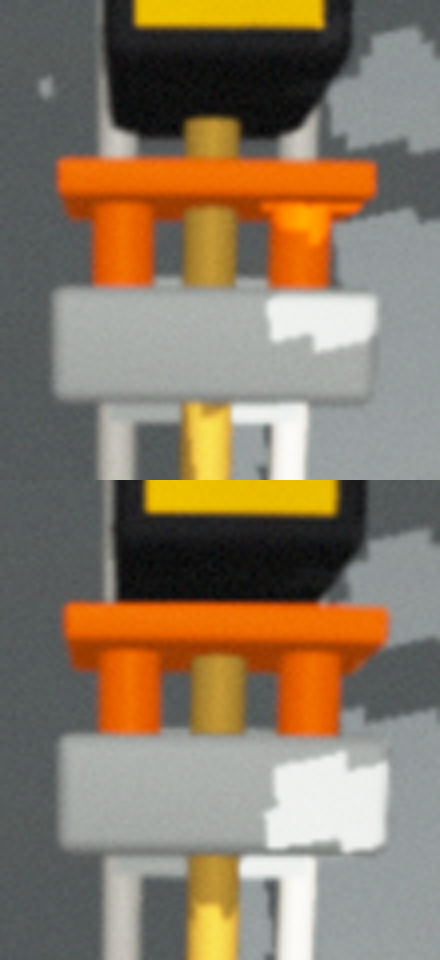

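```bash
python3 -c "
from h import *
vy('w9',[(uncrop([217,158],230,0,4),.052),(uncrop([217,288],230,0,4),.054)])
vy('w12',[(uncrop([225,124],230,0,4),.052),(uncrop([225,256],230,0,4),.054)])
vy('w4',[(uncrop([265,411],165,0,4.5),.052),(uncrop([265,508],165,0,4.5),.054)])
"
```

```text
w9 [283.875  39.125] 0.052 [-0.0005  0.0252]
w9 [283.875  71.625] 0.054 [-0.0003  0.0077]
w12 [285.875  30.625] 0.052 [-0.0007  0.0303]
w12 [285.875  63.625] 0.054 [-0.0005  0.013 ]
w4 [223.5         90.94444444] 0.052 [0.0002 0.0252]
w4 [223.5 112.5] 0.054 [-0.      0.0072]
```

>>> {"method": "play_rows", "body": {
  "motion": [
    {"dx": 0.004,"dy": 0.001,"dz": 0.001,"wx": 0.001,"wy": -0.002,"wz": -0.003,"gripper": 0},
    {"dx": 0.007,"dy": 0.001,"dz": 0.001,"wx": 0.001,"wy": -0.002,"wz": -0.003,"gripper": 0},
    {"dx": 0.0085,"dy": 0.001,"dz": 0.001,"wx": 0.001,"wy": -0.002,"wz": -0.003,"gripper": 0},
    {"dx": 0.009,"dy": 0.001,"dz": 0.001,"wx": 0.001,"wy": -0.002,"wz": -0.003,"gripper": 0}
  ]
}}

```text
t: 13.17
tcp_pos: [0.4704, 0.0774, 0.0643]
tcp_rot: [-0.554, -0.439, 0.554, -0.439]
contact_force: [-0.4, -0.6, 5.6]
width: 0.0007
```

>>> {"method": "play_rows", "body": {
  "motion": [
    {"dx": 0.0008,"dy": 0,"dz": 0,"wx": 0,"wy": 0,"wz": 0,"gripper": 0},
    {"dx": 0.0008,"dy": 0,"dz": 0,"wx": 0,"wy": 0,"wz": 0,"gripper": 0}
  ]
}}

```text
t: 13.33
tcp_pos: [0.4706, 0.0771, 0.0638]
tcp_rot: [-0.554, -0.438, 0.555, -0.439]
contact_force: [-0.7, -0.2, 6.4]
width: 0.0006
```

>>> {"method": "play_rows", "body": {
  "motion": [
    {"dx": 0.0006,"dy": 0.001,"dz": 0,"wx": 0,"wy": 0,"wz": 0.002,"gripper": 0},
    {"dx": 0.0004,"dy": 0.003,"dz": 0,"wx": 0,"wy": 0,"wz": 0.004,"gripper": 0},
    {"dx": 0.0004,"dy": 0.005,"dz": 0,"wx": 0,"wy": 0,"wz": 0.006,"gripper": 0},
    {"dx": 0.0004,"dy": 0.007,"dz": 0,"wx": 0,"wy": 0,"wz": 0.008,"gripper": 0}
  ]
}}

```text
t: 13.67
tcp_pos: [0.4752, 0.0755, 0.0634]
tcp_rot: [0.555, 0.438, -0.554, 0.44]
contact_force: [-3.9, -0.6, 9.2]
width: 0.0006
```

>>> {"method": "play_rows", "body": {
  "motion": [
    {"dx": 0.0003,"dy": 0.002,"dz": 0,"wx": 0,"wy": 0,"wz": 0.001,"gripper": 0},
    {"dx": 0.0003,"dy": 0.004,"dz": 0,"wx": 0,"wy": 0,"wz": 0.002,"gripper": 0},
    {"dx": 0.0003,"dy": 0.006,"dz": 0,"wx": 0,"wy": 0,"wz": 0.003,"gripper": 0},
    {"dx": 0.0003,"dy": 0.008,"dz": 0,"wx": 0,"wy": 0,"wz": 0.003,"gripper": 0}
  ]
}}

```text
t: 14.0
tcp_pos: [0.4819, 0.074, 0.0636]
tcp_rot: [0.555, 0.438, -0.554, 0.44]
contact_force: [-3.6, 0.7, 8.5]
width: 0.0004
```

```bash
python3 -c "
from h import *
go(T([.50086,.1630,-.2311,.0],[[.010,-.09,.0637]])[0],-.231)"
```

```text
t 14.0 tcp [0.4819 0.074  0.0636] tilt x [ 0.004 -0.001 -1.   ] yaw -0.232 F [-3.6  0.7  8.5] w 0.0004 
 d [-0.0001  0.008  -0.001 ] w [-0.0011  0.     -0.0037]
```

>>> {"method": "play_rows", "body": {
  "motion": [
    {"dx": 0.0003,"dy": 0.002,"dz": -0.0005,"wx": 0,"wy": 0,"wz": 0,"gripper": 0},
    {"dx": 0.0003,"dy": 0.004,"dz": -0.001,"wx": 0,"wy": 0,"wz": 0,"gripper": 0},
    {"dx": 0.0003,"dy": 0.006,"dz": -0.001,"wx": 0,"wy": 0,"wz": 0,"gripper": 0},
    {"dx": 0.0003,"dy": 0.008,"dz": -0.001,"wx": 0,"wy": 0,"wz": 0,"gripper": 0}
  ]
}}

```text
t: 14.33
tcp_pos: [0.4891, 0.0727, 0.0637]
tcp_rot: [0.555, 0.438, -0.554, 0.439]
contact_force: [-2.1, -0.6, 7.1]
width: 0.0002
```

```bash
python3 snapw.py w13; python3 -c "
from h import *
im=cv2.imread('pics/w13.png')
cv2.imwrite('pics/w13c.png',cv2.resize(im[0:120,200:340],None,fx=4,fy=4,interpolation=cv2.INTER_CUBIC))
go(T([.50086,.1630,-.2311,.0],[[.010,-.09,.0637]])[0],-.231)"
```

```text
t 14.38 tcp [0.4898 0.0726 0.0637] tilt x [ 0.003 -0.001 -1.   ] yaw -0.233 F [-1.7 -1.4  7. ] w 0.0006 
 d [ 0.      0.     -0.0005] w [-0.0018 -0.0001 -0.0028]
```

View pics/w13c.png

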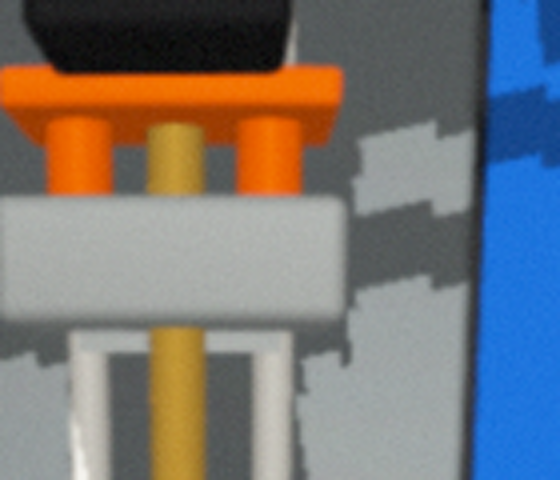

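```bash
python3 -c "
from h import *
vy('w13',[(uncrop([175,68],200,0,4),.052),(uncrop([175,198],200,0,4),.054)])"
```

```text
w13 [243.375  16.625] 0.052 [0.0003 0.0334]
w13 [243.375  49.125] 0.054 [0.0002 0.0173]
```

>>> {"method": "play_rows", "body": {
  "motion": [
    {"dx": -0.006,"dy": 0,"dz": 0,"wx": 0,"wy": 0,"wz": 0,"gripper": 0},
    {"dx": -0.009,"dy": 0,"dz": 0,"wx": 0,"wy": 0,"wz": 0,"gripper": 0},
    {"dx": -0.009,"dy": -0.01,"dz": 0,"wx": 0,"wy": 0,"wz": 0,"gripper": 0},
    {"dx": -0.009,"dy": -0.02,"dz": -0.001,"wx": -0.002,"wy": 0,"wz": -0.003,"gripper": 0},
    {"dx": -0.009,"dy": -0.02,"dz": -0.001,"wx": -0.002,"wy": 0,"wz": -0.003,"gripper": 0}
  ]
}}

```text
t: 14.8
tcp_pos: [0.4671, 0.0794, 0.0722]
tcp_rot: [-0.553, -0.441, 0.555, -0.438]
contact_force: [-0.3, 0.1, 0.0]
width: 0.0004
```

>>> {"method": "play_rows", "body": {
  "motion": [
    {"dx": 0.003,"dy": 0,"dz": 0,"wx": 0,"wy": 0,"wz": 0,"gripper": 0},
    {"dx": 0.006,"dy": 0,"dz": 0,"wx": 0,"wy": 0,"wz": 0,"gripper": 0},
    {"dx": 0.0075,"dy": 0,"dz": 0,"wx": 0,"wy": 0,"wz": 0,"gripper": 0},
    {"dx": 0.008,"dy": 0,"dz": 0,"wx": 0,"wy": 0,"wz": 0,"gripper": 0}
  ]
}}

```text
t: 15.13
tcp_pos: [0.4669, 0.0791, 0.0639]
tcp_rot: [-0.553, -0.441, 0.555, -0.438]
contact_force: [-1.0, -0.8, 2.9]
width: 0.0007
```

```bash
python3 -c "
from h import *
go(T([.50086,.1630,-.2311,.0],[[-.010,-.09,.0637]])[0],-.231)"
```

```text
t 15.13 tcp [0.4669 0.0791 0.0639] tilt x [-0.006  0.001 -1.   ] yaw -0.23 F [-1.  -0.8  2.9] w 0.0007 
 d [0.0001 0.0038 0.0006] w [0.0015 0.0004 0.0059]
```

>>> {"method": "play_rows", "body": {
  "motion": [
    {"dx": 0.0008,"dy": 0.001,"dz": 0,"wx": 0,"wy": 0,"wz": 0.002,"gripper": 0},
    {"dx": 0.0008,"dy": 0.002,"dz": 0,"wx": 0,"wy": 0,"wz": 0.004,"gripper": 0},
    {"dx": 0.0008,"dy": 0.0035,"dz": 0,"wx": 0,"wy": 0,"wz": 0.006,"gripper": 0}
  ]
}}

```text
t: 15.38
tcp_pos: [0.4685, 0.0783, 0.0629]
tcp_rot: [-0.553, -0.44, 0.555, -0.439]
contact_force: [-5.5, 0.0, 5.8]
width: 0.0004
```

>>> {"method": "play_rows", "body": {
  "motion": [
    {"dx": 0.0005,"dy": 0.002,"dz": 0,"wx": 0,"wy": 0,"wz": 0.003,"gripper": 0},
    {"dx": 0.0005,"dy": 0.004,"dz": 0,"wx": 0,"wy": 0,"wz": 0.005,"gripper": 0},
    {"dx": 0.0005,"dy": 0.006,"dz": 0,"wx": 0,"wy": 0,"wz": 0.006,"gripper": 0}
  ]
}}

```text
t: 15.63
tcp_pos: [0.4703, 0.0772, 0.0621]
tcp_rot: [-0.552, -0.441, 0.556, -0.438]
contact_force: [-6.8, -0.0, 9.1]
width: 0.0006
```

```bash
python3 snapw.py w14; python3 -c "
from h import *
im=cv2.imread('pics/w14.png')
cv2.imwrite('pics/w14c.png',cv2.resize(im[0:120,200:350],None,fx=4,fy=4,interpolation=cv2.INTER_CUBIC))
go(T([.50086,.1630,-.2311,.0],[[.010,-.09,.0637]])[0],-.231)"
```

```text
t 15.68 tcp [0.4707 0.0771 0.0621] tilt x [-0.006  0.    -1.   ] yaw -0.229 F [-6.   0.   9.3] w 0.0004 
 d [-0.0017  0.0197 -0.0005] w [0.0016 0.0014 0.0062]
```

View pics/w14c.png

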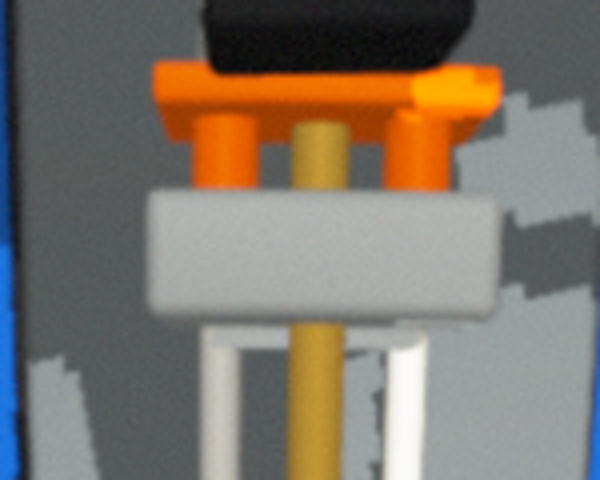

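```bash
python3 -c "
from h import *
vy('w14',[(uncrop([325,64],200,0,4),.052),(uncrop([325,190],200,0,4),.054)])"
```

```text
w14 [280.875  15.625] 0.052 [-0.0006  0.0335]
w14 [280.875  47.125] 0.054 [-0.0005  0.0181]
```

>>> {"method": "play_rows", "body": {
  "motion": [
    {"dx": -0.004,"dy": -0.001,"dz": 0,"wx": 0,"wy": 0,"wz": 0.003,"gripper": 0},
    {"dx": -0.009,"dy": 0,"dz": 0,"wx": 0.001,"wy": 0.001,"wz": 0.006,"gripper": 0},
    {"dx": -0.009,"dy": 0.005,"dz": 0,"wx": 0.001,"wy": 0.001,"wz": 0.006,"gripper": 0},
    {"dx": -0.009,"dy": 0.005,"dz": 0,"wx": 0.001,"wy": 0.001,"wz": 0.006,"gripper": 0}
  ]
}}

```text
t: 16.02
tcp_pos: [0.4782, 0.0755, 0.0717]
tcp_rot: [0.555, 0.438, -0.553, 0.44]
contact_force: [0.4, 0.2, 0.5]
width: 0.0003
```

```bash
python3 snapw.py w15; python3 -c "
from h import *
im=cv2.imread('pics/w15.png')
cv2.imwrite('pics/w15c.png',cv2.resize(im[0:120,200:350],None,fx=4,fy=4,interpolation=cv2.INTER_CUBIC))
go(T([.50086,.1630,-.2311,.0],[[-.006,-.09,.0637]])[0],-.231)"
```

```text
t 16.07 tcp [0.4774 0.0756 0.0714] tilt x [ 0.003 -0.001 -1.   ] yaw -0.231 F [-0.3 -1.  -0.1] w 0.0004 
 d [ 0.0077 -0.0032 -0.0005] w [ 0.0002  0.0002 -0.0028]
```

View pics/w15c.png

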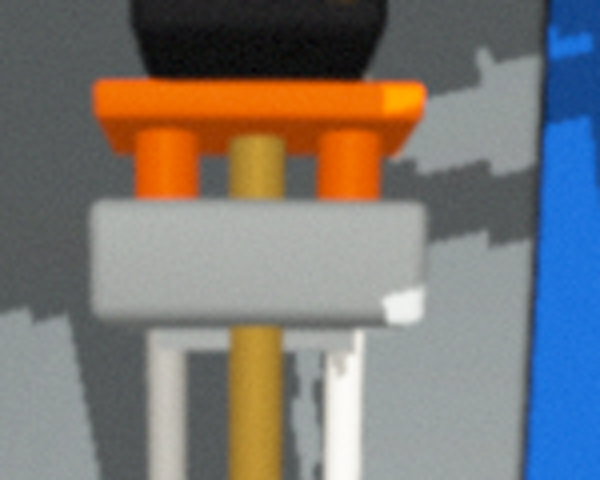

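View pics/w15.png

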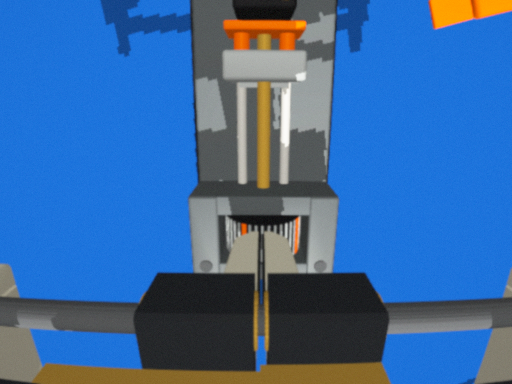

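```bash
python3 -c "
from h import *
vy('w15',[(uncrop([255,81],200,0,4),.052),(uncrop([255,202],200,0,4),.054)])"
```

```text
w15 [263.375  19.875] 0.052 [-0.001   0.0337]
w15 [263.375  50.125] 0.054 [-0.001  0.018]
```

>>> {"method": "play_rows", "body": {
  "motion": [
    {"dx": 0.003,"dy": -0.003,"dz": 0,"wx": 0,"wy": 0,"wz": -0.003,"gripper": 0},
    {"dx": 0.006,"dy": -0.003,"dz": 0,"wx": 0,"wy": 0,"wz": -0.003,"gripper": 0},
    {"dx": 0.007,"dy": -0.003,"dz": 0,"wx": 0,"wy": 0,"wz": -0.003,"gripper": 0},
    {"dx": 0.0075,"dy": -0.003,"dz": 0,"wx": 0,"wy": 0,"wz": -0.003,"gripper": 0}
  ]
}}

```text
t: 16.4
tcp_pos: [0.4749, 0.0751, 0.0641]
tcp_rot: [-0.554, -0.438, 0.555, -0.439]
contact_force: [-0.7, -2.0, 7.5]
width: 0.0004
```

>>> {"method": "play_rows", "body": {
  "motion": [
    {"dx": 0.0006,"dy": 0.001,"dz": 0,"wx": 0,"wy": 0,"wz": 0.002,"gripper": 0},
    {"dx": 0.0006,"dy": 0.0025,"dz": 0,"wx": 0,"wy": 0,"wz": 0.004,"gripper": 0},
    {"dx": 0.0005,"dy": 0.004,"dz": 0,"wx": 0,"wy": 0,"wz": 0.005,"gripper": 0},
    {"dx": 0.0005,"dy": 0.0055,"dz": 0,"wx": 0,"wy": 0,"wz": 0.006,"gripper": 0}
  ]
}}

```text
t: 16.73
tcp_pos: [0.4782, 0.074, 0.0636]
tcp_rot: [0.555, 0.438, -0.554, 0.44]
contact_force: [-3.6, -0.0, 9.0]
width: 0.0002
```

```bash
python3 -c "
from h import *
go(T([.50086,.1630,-.2311,.0],[[.005,-.09,.0637]])[0],-.231)"
```

```text
t 16.73 tcp [0.4782 0.074  0.0636] tilt x [ 0.002 -0.001 -1.   ] yaw -0.232 F [-3.6 -0.   9. ] w 0.0002 
 d [-0.0001  0.0067 -0.0018] w [-0.0009  0.0009 -0.0024]
```

Moved 3.4 mm; about 5 mm more is needed.

>>> {"method": "play_rows", "body": {
  "motion": [
    {"dx": 0.0004,"dy": 0.0015,"dz": -0.0005,"wx": 0,"wy": 0,"wz": 0,"gripper": 0},
    {"dx": 0.0004,"dy": 0.003,"dz": -0.001,"wx": 0,"wy": 0,"wz": 0,"gripper": 0},
    {"dx": 0.0004,"dy": 0.0045,"dz": -0.001,"wx": 0,"wy": 0,"wz": 0,"gripper": 0},
    {"dx": 0.0004,"dy": 0.005,"dz": -0.001,"wx": 0,"wy": 0,"wz": 0,"gripper": 0}
  ]
}}

```text
t: 17.07
tcp_pos: [0.4813, 0.0733, 0.0634]
tcp_rot: [-0.554, -0.439, 0.555, -0.438]
contact_force: [-4.5, -0.7, 9.8]
width: 0.0005
```

```bash
python3 snapw.py w16; python3 -c "
from h import *
im=cv2.imread('pics/w16.png')
cv2.imwrite('pics/w16c.png',cv2.resize(im[0:120,200:350],None,fx=4,fy=4,interpolation=cv2.INTER_CUBIC))
go(T([.50086,.1630,-.2311,.0],[[.005,-.09,.0637]])[0],-.231)"
```

```text
t 17.12 tcp [0.4813 0.0733 0.0634] tilt x [-0.002 -0.001 -1.   ] yaw -0.232 F [-4.2 -1.3  9.2] w 0.0003 
 d [-0.0003  0.0035 -0.0018] w [-0.0015  0.0014  0.0019]
```

View pics/w16c.png

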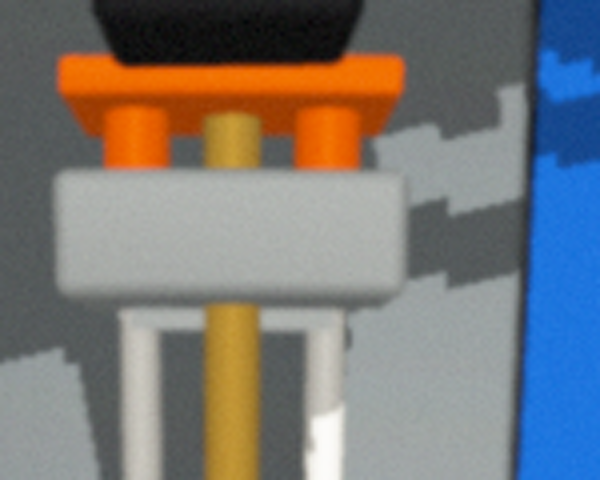

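```bash
python3 -c "
from h import *
vy('w16',[(uncrop([230,56],200,0,4),.052),(uncrop([230,171],200,0,4),.054)])"
```

```text
w16 [257.125  13.625] 0.052 [-0.0005  0.0335]
w16 [257.125  42.375] 0.054 [-0.0006  0.0193]
```

>>> {"method": "play_rows", "body": {
  "motion": [
    {"dx": 0.0003,"dy": 0.0015,"dz": 0,"wx": 0,"wy": 0,"wz": 0.001,"gripper": 0},
    {"dx": 0.0003,"dy": 0.003,"dz": 0,"wx": 0,"wy": 0,"wz": 0.002,"gripper": 0},
    {"dx": 0.0003,"dy": 0.003,"dz": 0,"wx": 0,"wy": 0,"wz": 0.002,"gripper": 0}
  ]
}}

```text
t: 17.37
tcp_pos: [0.4824, 0.0729, 0.0633]
tcp_rot: [-0.553, -0.44, 0.556, -0.438]
contact_force: [-4.0, 0.2, 8.8]
width: 0.0007
```

>>> {"method": "play_rows", "body": {
  "motion": [
    {"dx": -0.004,"dy": 0,"dz": 0,"wx": 0,"wy": 0,"wz": 0,"gripper": 0},
    {"dx": -0.009,"dy": 0,"dz": 0,"wx": 0,"wy": 0,"wz": 0,"gripper": 0},
    {"dx": -0.009,"dy": -0.006,"dz": 0,"wx": 0,"wy": 0,"wz": 0,"gripper": 0},
    {"dx": -0.009,"dy": -0.006,"dz": 0,"wx": 0,"wy": 0,"wz": 0,"gripper": 0}
  ]
}}

```text
t: 17.7
tcp_pos: [0.4754, 0.0745, 0.0722]
tcp_rot: [-0.553, -0.44, 0.556, -0.437]
contact_force: [-0.8, -0.1, -0.6]
width: 0.0006
```

```bash
python3 snapw.py w17; python3 -c "
from h import *
im=cv2.imread('pics/w17.png')
cv2.imwrite('pics/w17c.png',cv2.resize(im[0:120,200:350],None,fx=4,fy=4,interpolation=cv2.INTER_CUBIC))
go(T([.50086,.1630,-.2311,.0],[[-.006,-.09,.0637]])[0],-.231)"
```

```text
t 17.75 tcp [0.4757 0.0744 0.0722] tilt x [-0.005  0.    -1.   ] yaw -0.232 F [ 0.3 -0.4 -0.4] w 0.0004 
 d [ 0.0085 -0.0018 -0.002 ] w [-0.0012  0.0012  0.005 ]
```

View pics/w17c.png

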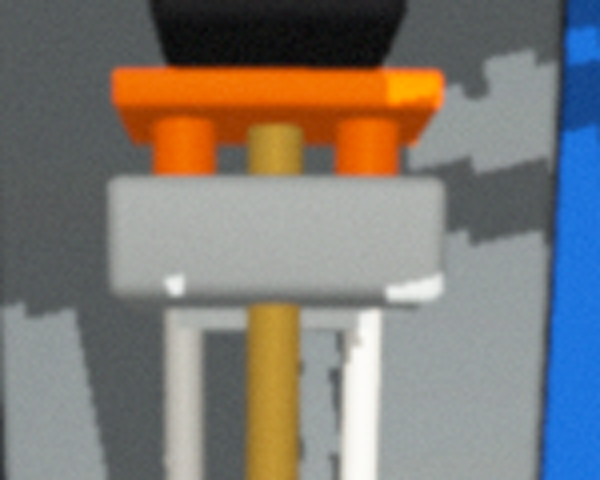

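```bash
python3 -c "
from h import *
vy('w17',[(uncrop([275,69],200,0,4),.052),(uncrop([275,178],200,0,4),.054)])
go(T([.50086,.1630,-.2311,.0],[[-.0,-.03,.14]])[0],-.231)"
```

```text
w17 [268.375  16.875] 0.052 [-0.0008  0.0338]
w17 [268.375  44.125] 0.054 [-0.0008  0.0196]
t 17.75 tcp [0.4757 0.0744 0.0722] tilt x [-0.005  0.    -1.   ] yaw -0.232 F [ 0.3 -0.4 -0.4] w 0.0004 
 d [-0.0679  0.0038 -0.0619] w [-0.0012  0.0012  0.005 ]
```

>>> {"method": "play_rows", "body": {
  "motion": [
    {"dx": -0.035,"dy": 0,"dz": 0,"wx": 0,"wy": 0,"wz": 0.003,"gripper": 0},
    {"dx": -0.068,"dy": 0.002,"dz": -0.02,"wx": 0,"wy": 0.001,"wz": 0.005,"gripper": 0},
    {"dx": -0.068,"dy": 0.004,"dz": -0.06,"wx": 0,"wy": 0.001,"wz": 0.005,"gripper": 0},
    {"dx": -0.068,"dy": 0.004,"dz": -0.062,"wx": 0,"wy": 0.001,"wz": 0.005,"gripper": 0},
    {"dx": -0.068,"dy": 0.004,"dz": -0.062,"wx": 0,"wy": 0.001,"wz": 0.005,"gripper": 0}
  ]
}}

```text
t: 18.17
tcp_pos: [0.4944, 0.1371, 0.1397]
tcp_rot: [0.554, 0.441, -0.553, 0.44]
contact_force: [-0.4, -0.7, -1.0]
width: 0.0004
```

```bash
python3 snapw.py w18; python3 -c "
from h import *
im=cv2.imread('pics/w18.png')
a=cv2.resize(im[60:210,190:330],None,fx=4,fy=4,interpolation=cv2.INTER_CUBIC)
cv2.imwrite('pics/w18c.png',a)
go(T([.50086,.1630,-.2311,.0],[[-.006,-.09,.072]])[0],-.231)"
```

```text
t 18.22 tcp [0.4938 0.1348 0.1395] tilt x [-0.001 -0.001 -1.   ] yaw -0.229 F [ 0.  -0.4 -0.1] w 0.0 
 d [ 0.0675 -0.0056  0.0609] w [0.0016 0.0008 0.0008]
```

View pics/w18c.png

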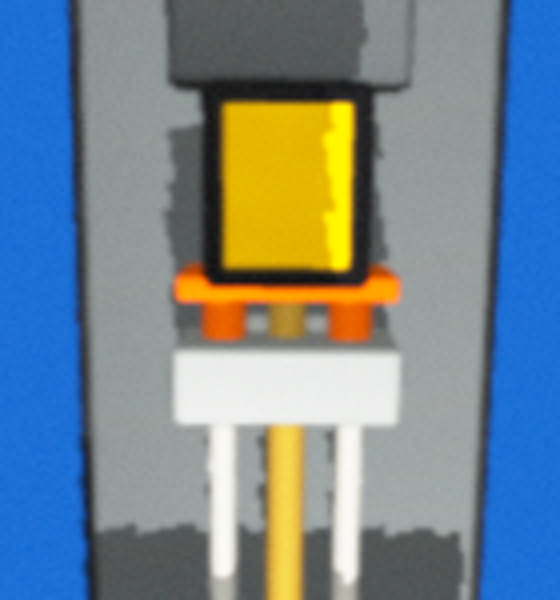

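```bash
python3 -c "
from h import *
vy('w8',[(uncrop([288,279],165,50,3),.052),(uncrop([288,308],165,50,3),.052),(uncrop([288,352],165,50,3),.054)])
vy('w18',[(uncrop([285,270],190,60,4),.052),(uncrop([285,303],190,60,4),.052),(uncrop([285,350],190,60,4),.054)])
im=cv2.imread('pics/w8.png')
a=cv2.resize(im[125:195,220:305],None,fx=7,fy=7,interpolation=cv2.INTER_CUBIC)
im=cv2.imread('pics/w18.png')
b=cv2.resize(im[110:180,220:305],None,fx=7,fy=7,interpolation=cv2.INTER_CUBIC)
cv2.imwrite('pics/a8.png',a);cv2.imwrite('pics/b18.png',b)
"
```

```text
w8 [260.66666667 142.66666667] 0.052 [-0.0007  0.0281]
w8 [260.66666667 152.33333333] 0.052 [-0.0007  0.0197]
w8 [260.66666667 167.        ] 0.054 [-0.0007  0.0071]
w18 [260.875 127.125] 0.052 [-0.001   0.0346]
w18 [260.875 135.375] 0.052 [-0.001   0.0282]
w18 [260.875 147.125] 0.054 [-0.0009  0.0191]
```

View pics/a8.png

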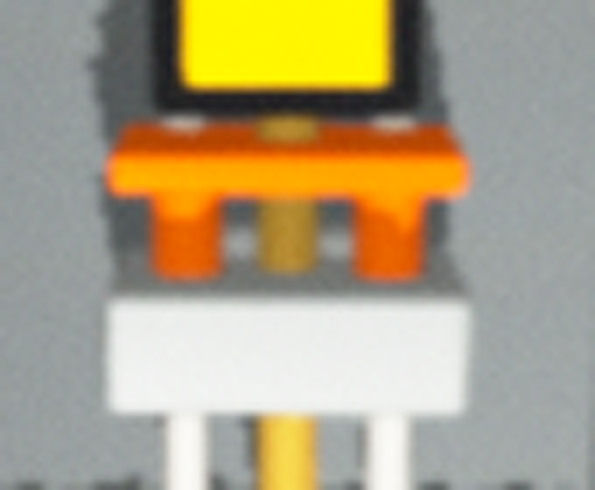

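View pics/b18.png

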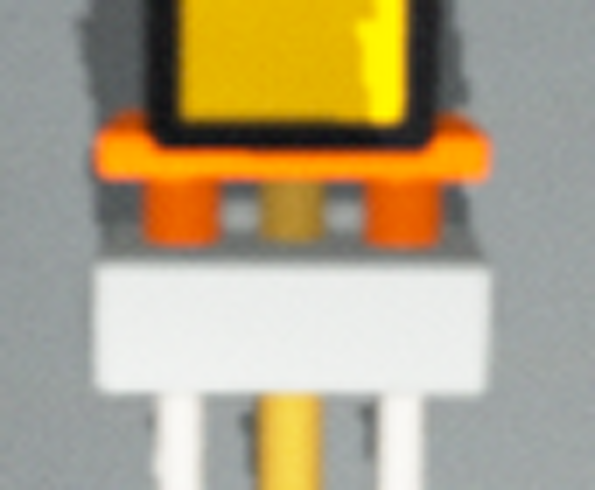

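```bash
python3 -c "
from h import *
vy('w8',[(uncrop([288,y],220,125,7),z) for y,z in((155,.052),(194,.052),(299,.054))])
vy('w18',[(uncrop([288,y],220,110,7),z) for y,z in((133,.052),(181,.052),(262,.054))])
"
```

```text
w8 [260.71428571 146.71428571] 0.052 [-0.0006  0.0246]
w8 [260.71428571 152.28571429] 0.052 [-0.0006  0.0197]
w8 [260.71428571 167.28571429] 0.054 [-0.0006  0.0069]
w18 [260.71428571 128.57142857] 0.052 [-0.0011  0.0335]
w18 [260.71428571 135.42857143] 0.052 [-0.0011  0.0281]
w18 [260.71428571 147.        ] 0.054 [-0.0011  0.0192]
```

The relay is pressed against the fixed jaw. The pad is about 3.5 mm back, so I'll make one small extra nudge of the wheel.

>>> {"method": "play_rows", "body": {
  "motion": [
    {"dx": 0.0,"dy": -0.003,"dz": 0.04,"wx": 0.001,"wy": 0,"wz": 0,"gripper": 0},
    {"dx": 0.03,"dy": -0.003,"dz": 0.061,"wx": 0.001,"wy": 0,"wz": 0,"gripper": 0},
    {"dx": 0.055,"dy": -0.003,"dz": 0.061,"wx": 0.001,"wy": 0,"wz": 0,"gripper": 0},
    {"dx": 0.067,"dy": -0.003,"dz": 0.061,"wx": 0.001,"wy": 0,"wz": 0,"gripper": 0},
    {"dx": 0.067,"dy": -0.003,"dz": 0.061,"wx": 0.001,"wy": 0,"wz": 0,"gripper": 0}
  ]
}}

```text
t: 18.63
tcp_pos: [0.4739, 0.0736, 0.0699]
tcp_rot: [-0.552, -0.439, 0.558, -0.437]
contact_force: [1.3, 0.2, 0.0]
width: 0.0005
```

```bash
python3 -c "
from h import *
go(T([.50086,.1630,-.2311,.0],[[-.004,-.09,.0637]])[0],-.231)"
```

```text
t 18.63 tcp [0.4739 0.0736 0.0699] tilt x [-0.008 -0.003 -1.   ] yaw -0.234 F [1.3 0.2 0. ] w 0.0005 
 d [ 0.0061  0.0018 -0.0032] w [-0.0033  0.0045  0.0073]
```

>>> {"method": "play_rows", "body": {
  "motion": [
    {"dx": 0.002,"dy": 0.001,"dz": -0.002,"wx": -0.003,"wy": 0.004,"wz": 0.006,"gripper": 0},
    {"dx": 0.004,"dy": 0.001,"dz": -0.002,"wx": -0.003,"wy": 0.004,"wz": 0.006,"gripper": 0},
    {"dx": 0.0055,"dy": 0.001,"dz": -0.002,"wx": -0.003,"wy": 0.004,"wz": 0.006,"gripper": 0},
    {"dx": 0.006,"dy": 0.001,"dz": -0.002,"wx": -0.003,"wy": 0.004,"wz": 0.006,"gripper": 0}
  ]
}}

```text
t: 18.97
tcp_pos: [0.4754, 0.0736, 0.0648]
tcp_rot: [-0.554, -0.438, 0.555, -0.439]
contact_force: [-1.8, -4.5, 6.2]
width: 0.0005
```

>>> {"method": "play_rows", "body": {
  "motion": [
    {"dx": 0.0006,"dy": 0,"dz": 0,"wx": 0,"wy": 0,"wz": 0,"gripper": 0},
    {"dx": 0.0006,"dy": 0.001,"dz": 0,"wx": 0,"wy": 0,"wz": 0.002,"gripper": 0},
    {"dx": 0.0006,"dy": 0.002,"dz": 0,"wx": 0,"wy": 0,"wz": 0.003,"gripper": 0}
  ]
}}

```text
t: 19.22
tcp_pos: [0.4764, 0.0732, 0.0648]
tcp_rot: [-0.554, -0.438, 0.555, -0.44]
contact_force: [-2.7, 0.3, 5.5]
width: 0.0007
```

>>> {"method": "play_rows", "body": {
  "motion": [
    {"dx": 0.0008,"dy": 0.001,"dz": 0,"wx": 0,"wy": 0,"wz": 0.002,"gripper": 0},
    {"dx": 0.0008,"dy": 0.002,"dz": 0,"wx": 0,"wy": 0,"wz": 0.003,"gripper": 0},
    {"dx": 0.0008,"dy": 0.003,"dz": 0,"wx": 0,"wy": 0,"wz": 0.003,"gripper": 0}
  ]
}}

```text
t: 19.47
tcp_pos: [0.4774, 0.0727, 0.0644]
tcp_rot: [-0.554, -0.438, 0.555, -0.439]
contact_force: [-5.9, -1.3, 6.7]
width: 0.0001
```

>>> {"method": "play_rows", "body": {
  "motion": [
    {"dx": -0.008,"dy": 0,"dz": 0,"wx": 0,"wy": 0,"wz": 0,"gripper": 0},
    {"dx": -0.035,"dy": 0,"dz": 0,"wx": 0,"wy": 0,"wz": 0,"gripper": 0},
    {"dx": -0.07,"dy": 0,"dz": -0.02,"wx": 0,"wy": 0,"wz": 0,"gripper": 0},
    {"dx": -0.075,"dy": 0.003,"dz": -0.06,"wx": 0,"wy": 0,"wz": 0,"gripper": 0},
    {"dx": -0.075,"dy": 0.003,"dz": -0.06,"wx": 0,"wy": 0,"wz": 0,"gripper": 0}
  ]
}}

```text
t: 19.88
tcp_pos: [0.4983, 0.14, 0.1421]
tcp_rot: [0.556, 0.441, -0.548, 0.443]
contact_force: [0.4, 0.9, -0.6]
width: 0.0005
```

>>> {"method": "play_rows", "body": {
  "motion": [
    {"dx": 0,"dy": 0,"dz": 0,"wx": 0,"wy": 0,"wz": 0,"gripper": 0},
    {"dx": 0,"dy": 0,"dz": 0,"wx": 0,"wy": 0,"wz": 0,"gripper": 0}
  ]
}}

```text
t: 20.05
tcp_pos: [0.4989, 0.1422, 0.1427]
tcp_rot: [0.556, 0.442, -0.546, 0.444]
contact_force: [0.4, -0.3, 0.2]
width: 0.0006
```

```bash
python3 snapw.py w19; python3 -c "
from h import *
im=cv2.imread('pics/w19.png')
b=cv2.resize(im[110:180,220:305],None,fx=7,fy=7,interpolation=cv2.INTER_CUBIC)
cv2.imwrite('pics/b19.png',b)
go(T([.50086,.1630,-.2311,.0],[[0,-.03,.14]])[0],-.231)"
```

```text
t 20.1 tcp [0.4984 0.1406 0.1423] tilt x [ 0.011  0.006 -1.   ] yaw -0.219 F [-0.1 -0.3  0. ] w 0.0003 
 d [ 0.0022 -0.0028  0.0076] w [ 0.012  -0.0084 -0.009 ]
```

View pics/b19.png

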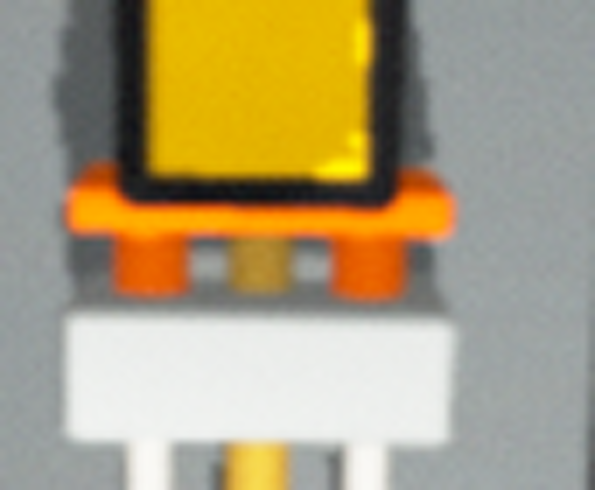

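View pics/w19.png

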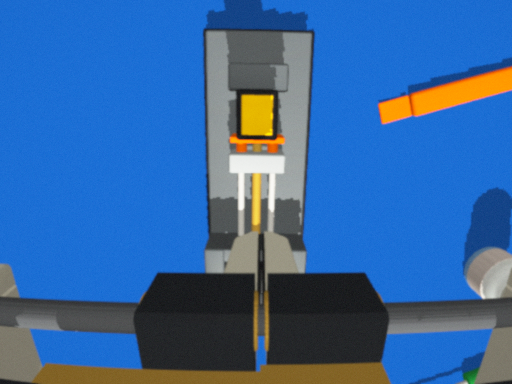

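```bash
python3 -c "
from h import *
vy('w19',[(uncrop([260,y],220,110,7),z) for y,z in((187,.052),(235,.052),(317,.054))])
"
```

```text
w19 [256.71428571 136.28571429] 0.052 [-0.0007  0.0338]
w19 [256.71428571 143.14285714] 0.052 [-0.0006  0.0283]
w19 [256.71428571 154.85714286] 0.054 [-0.0005  0.0191]
```

```bash
python3 -c "
from h import *
go(T([.50086,.1630,-.2311,.0],[[-.003,-.09,.072]])[0],-.231)"
```

```text
t 20.1 tcp [0.4984 0.1406 0.1423] tilt x [ 0.011  0.006 -1.   ] yaw -0.219 F [-0.1 -0.3  0. ] w 0.0003 
 d [ 0.0697 -0.0072  0.0681] w [ 0.012  -0.0084 -0.009 ]
```

>>> {"method": "play_rows", "body": {
  "motion": [
    {"dx": 0.0,"dy": -0.004,"dz": 0.035,"wx": 0.012,"wy": -0.008,"wz": -0.009,"gripper": 0},
    {"dx": 0.03,"dy": -0.007,"dz": 0.065,"wx": 0.012,"wy": -0.008,"wz": -0.009,"gripper": 0},
    {"dx": 0.055,"dy": -0.007,"dz": 0.067,"wx": 0.012,"wy": -0.008,"wz": -0.009,"gripper": 0},
    {"dx": 0.068,"dy": -0.007,"dz": 0.067,"wx": 0.012,"wy": -0.008,"wz": -0.009,"gripper": 0},
    {"dx": 0.068,"dy": -0.007,"dz": 0.067,"wx": 0.012,"wy": -0.008,"wz": -0.009,"gripper": 0}
  ]
}}

```text
t: 20.52
tcp_pos: [0.475, 0.0749, 0.0712]
tcp_rot: [-0.553, -0.439, 0.557, -0.437]
contact_force: [-0.9, 0.3, 0.4]
width: 0.0005
```

>>> {"method": "play_rows", "body": {
  "motion": [
    {"dx": 0,"dy": 0,"dz": 0,"wx": 0,"wy": 0,"wz": 0,"gripper": 0}
  ]
}}

```text
t: 20.6
tcp_pos: [0.4749, 0.0741, 0.0711]
tcp_rot: [-0.553, -0.439, 0.558, -0.436]
contact_force: [0.2, -0.5, -0.9]
width: 0.0007
```

```bash
python3 -c "
from h import *
go(T([.50086,.1630,-.2311,.0],[[-.003,-.09,.066]])[0],-.231)"
```

```text
t 20.6 tcp [0.4749 0.0741 0.0711] tilt x [-0.007 -0.002 -1.   ] yaw -0.237 F [ 0.2 -0.5 -0.9] w 0.0007 
 d [ 0.0051  0.0019 -0.0026] w [-0.0056  0.0033  0.0066]
```

>>> {"method": "play_rows", "body": {
  "motion": [
    {"dx": 0.002,"dy": 0.002,"dz": -0.002,"wx": -0.005,"wy": 0.003,"wz": 0.006,"gripper": 0},
    {"dx": 0.004,"dy": 0.002,"dz": -0.002,"wx": -0.005,"wy": 0.003,"wz": 0.006,"gripper": 0},
    {"dx": 0.006,"dy": 0.002,"dz": -0.002,"wx": -0.005,"wy": 0.003,"wz": 0.006,"gripper": 0},
    {"dx": 0.0065,"dy": 0.002,"dz": -0.002,"wx": -0.005,"wy": 0.003,"wz": 0.006,"gripper": 0}
  ]
}}

```text
t: 20.93
tcp_pos: [0.478, 0.0752, 0.0652]
tcp_rot: [0.555, 0.439, -0.554, 0.439]
contact_force: [-1.1, -1.5, 4.5]
width: 0.0006
```

>>> {"method": "play_rows", "body": {
  "motion": [
    {"dx": 0.0006,"dy": 0,"dz": 0,"wx": 0,"wy": 0,"wz": 0,"gripper": 0},
    {"dx": 0.0006,"dy": 0.001,"dz": 0,"wx": 0,"wy": 0,"wz": 0.002,"gripper": 0},
    {"dx": 0.0006,"dy": 0.0025,"dz": 0,"wx": 0,"wy": 0,"wz": 0.003,"gripper": 0}
  ]
}}

```text
t: 21.18
tcp_pos: [0.4794, 0.0747, 0.0649]
tcp_rot: [0.555, 0.438, -0.554, 0.44]
contact_force: [-3.7, -0.9, 6.0]
width: 0.0006
```

>>> {"method": "play_rows", "body": {
  "motion": [
    {"dx": 0.0008,"dy": 0.001,"dz": 0,"wx": 0,"wy": 0,"wz": 0.001,"gripper": 0},
    {"dx": 0.0008,"dy": 0.002,"dz": 0,"wx": 0,"wy": 0,"wz": 0.001,"gripper": 0},
    {"dx": 0.0008,"dy": 0.003,"dz": 0,"wx": 0,"wy": 0,"wz": 0.001,"gripper": 0}
  ]
}}

```text
t: 21.43
tcp_pos: [0.4803, 0.0741, 0.0641]
tcp_rot: [-0.554, -0.439, 0.555, -0.439]
contact_force: [-4.7, -1.1, 7.7]
width: 0.0004
```

>>> {"method": "play_rows", "body": {
  "motion": [
    {"dx": 0.0004,"dy": 0.001,"dz": 0,"wx": 0,"wy": 0,"wz": 0.001,"gripper": 0},
    {"dx": 0.0004,"dy": 0.002,"dz": 0,"wx": 0,"wy": 0,"wz": 0.001,"gripper": 0},
    {"dx": 0.0004,"dy": 0.003,"dz": 0,"wx": 0,"wy": 0,"wz": 0.001,"gripper": 0}
  ]
}}

```text
t: 21.68
tcp_pos: [0.4812, 0.0738, 0.0639]
tcp_rot: [-0.553, -0.44, 0.555, -0.438]
contact_force: [-4.5, -0.1, 8.0]
width: 0.0004
```

>>> {"method": "play_rows", "body": {
  "motion": [
    {"dx": 0.0003,"dy": 0.001,"dz": 0,"wx": 0,"wy": 0,"wz": 0.002,"gripper": 0},
    {"dx": 0.0003,"dy": 0.002,"dz": 0,"wx": 0,"wy": 0,"wz": 0.003,"gripper": 0},
    {"dx": 0.0003,"dy": 0.003,"dz": 0,"wx": 0,"wy": 0,"wz": 0.004,"gripper": 0}
  ]
}}

```text
t: 21.93
tcp_pos: [0.4821, 0.0735, 0.0637]
tcp_rot: [-0.553, -0.441, 0.555, -0.438]
contact_force: [-4.1, -0.8, 8.0]
width: 0.0007
```

```bash
python3 snapw.py w20; python3 -c "
from h import *
im=cv2.imread('pics/w20.png')
cv2.imwrite('pics/w20c.png',cv2.resize(im[0:120,200:350],None,fx=4,fy=4,interpolation=cv2.INTER_CUBIC))
go([.5,.1,.1])"
```

```text
t 21.98 tcp [0.4823 0.0735 0.0637] tilt x [-0.004  0.001 -1.   ] yaw -0.23 F [-4.3 -0.2  8.8] w 0.0005 
 d [-0.0363  0.0111 -0.0299]
```

View pics/w20c.png

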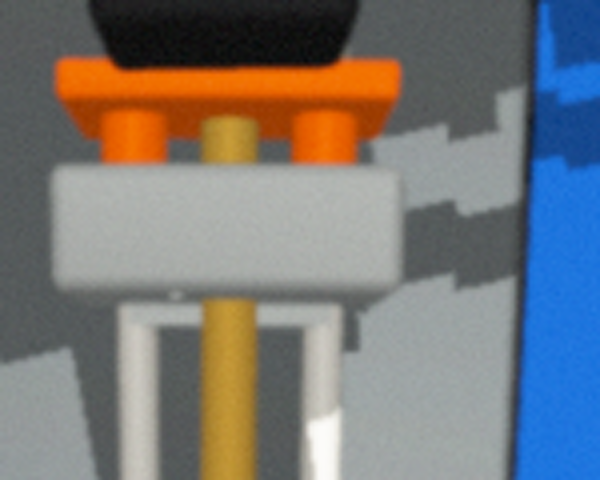

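```bash
python3 -c "
from h import *
vy('w20',[(uncrop([228,60],200,0,4),.052),(uncrop([228,167],200,0,4),.054)])
"
```

```text
w20 [256.625  14.625] 0.052 [-0.0004  0.0335]
w20 [256.625  41.375] 0.054 [-0.0004  0.0202]
```

>>> {"method": "play_rows", "body": {
  "motion": [
    {"dx": -0.008,"dy": 0,"dz": 0,"wx": 0,"wy": 0,"wz": 0,"gripper": 0},
    {"dx": -0.035,"dy": 0,"dz": 0,"wx": 0,"wy": 0,"wz": 0,"gripper": 0},
    {"dx": -0.07,"dy": 0,"dz": -0.02,"wx": 0,"wy": 0,"wz": 0,"gripper": 0},
    {"dx": -0.075,"dy": 0.003,"dz": -0.055,"wx": 0,"wy": 0,"wz": 0,"gripper": 0},
    {"dx": -0.075,"dy": 0.003,"dz": -0.055,"wx": 0,"wy": 0,"wz": 0,"gripper": 0}
  ]
}}

```text
t: 22.4
tcp_pos: [0.5018, 0.1345, 0.1411]
tcp_rot: [0.555, 0.443, -0.549, 0.441]
contact_force: [-0.3, 1.2, -0.4]
width: 0.0004
```

>>> {"method": "play_rows", "body": {
  "motion": [
    {"dx": 0,"dy": 0,"dz": 0,"wx": 0,"wy": 0,"wz": 0,"gripper": 0},
    {"dx": 0,"dy": 0,"dz": 0,"wx": 0,"wy": 0,"wz": 0,"gripper": 0}
  ]
}}

```text
t: 22.57
tcp_pos: [0.5022, 0.1362, 0.1413]
tcp_rot: [0.555, 0.444, -0.548, 0.441]
contact_force: [0.0, 0.1, -0.2]
width: 0.0006
```

```bash
python3 snapw.py w21; python3 -c "
from h import *
im=cv2.imread('pics/w21.png')
cv2.imwrite('pics/b21.png',cv2.resize(im[100:185,215:305],None,fx=7,fy=7,interpolation=cv2.INTER_CUBIC))
s=snapshot('scene');cv2.imwrite('pics/scene1.png',s)
cv2.imwrite('pics/s1c.png',cv2.resize(s[135:235,290:420],None,fx=6,fy=6,interpolation=cv2.INTER_CUBIC))
go([.5,.1,.1])"
```

```text
t 22.67 tcp [0.5014 0.1339 0.1408] tilt x [ 0.003  0.007 -1.   ] yaw -0.221 F [ 0.3 -1.9  0.3] w 0.0001 
 d [0.0406 0.006  0.0337]
```

View pics/b21.png

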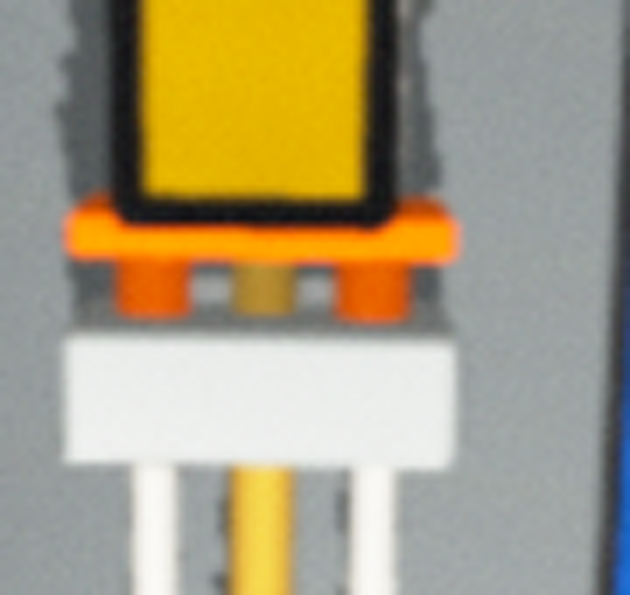

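View pics/scene1.png

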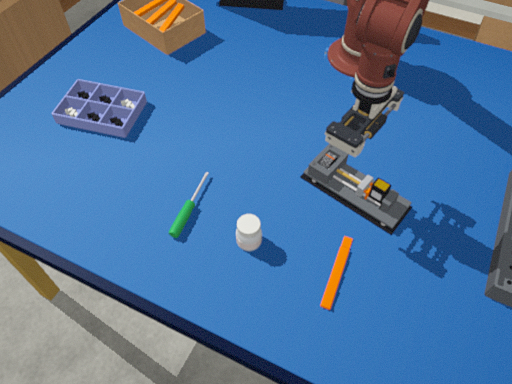

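```bash
python3 -c "
from h import *
vy('w21',[(uncrop([260,y],215,100,7),z) for y,z in((215,.052),(261,.052),(337,.054))])
print(finish_job())"
```

```text
w21 [251.71428571 130.28571429] 0.052 [-0.0007  0.0335]
w21 [251.71428571 136.85714286] 0.052 [-0.0007  0.0283]
w21 [251.71428571 147.71428571] 0.054 [-0.0006  0.0199]
the job is handed in; nothing more can be done
None
```

The relay stands upright in the holder, clamped between the fixed jaw and the orange pad. I handed the job in at about 22.7 s, with the arm clear of everything.

- **Placing:** I gripped the relay by its two x faces, lowered it until it touched the holder floor, and let go of it. The floor was about 3.5 mm above nominal.
- **Rolling the wheel:** I used the shut fingertips in several strokes. The highest vertical press I read was 9.8 N. One reading on the wheel's edge reached about 11.4 N in total force, including the sideways drag. Forces were read only between moves, so brief peaks could have been missed.
- **Pad position:** The pad face stopped moving once the relay met the fixed jaw. The last pictures put the pad 4.0 to 4.4 mm pressed in, depending on which edges I measured, against the 4 mm wanted. These readings are good to a few tenths of a millimetre.
- **Correction stroke:** One small extra stroke did not turn the wheel, so I repeated it and that one worked.
- **Bystanders:** The final scene view shows the screwdriver, trim tool and jar where they started.

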